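Draw a duct inspection cover down evenly with its four bar-grip nuts

TASK

The inspection cover of the dust duct lies loose on its rubber seal with the four nuts slack. Tighten the nuts clockwise in cross order, bringing home first two diagonally opposite ones and then the other two, each by about half a turn: go by feel and stop as soon as the nut comes up firm because its corner has met the metal boss, without forcing any nut beyond that. Leave the cover fully home and level with all four nuts evenly firm, let go, and leave everything else on the bench as it lies.

Things in the scene. Friction and masses are not known exactly. Their poses are not given: they have to be found in the camera images.
- duct: square clean-out box of a dust duct, bare sheet metal, fixed to the bench: 176 x 176 mm, flange on top 192 x 192 mm at height 112 mm, a 100 mm round pipe spigot on each y side (reaching 153 mm from the centre). Origin: centre of its underside on the bench; z up, x and y along its sides. Four threaded studs stand at (+-68, +-68) mm in this frame.
- boss_a (a point): centre of the top of the steel boss around the stud of nut_a, 118 mm above the bench. Each stud stands in such a boss, 26 mm across; their tops are the hard seat of the cover.
- cover: loose square aluminium cover, 172 x 172 x 6 mm, dark round sight window in the middle, studs through holes near its corners. Origin: centre of its underside; z up, axes along the box's. Starts on a springy black rubber seal, about 1.1 mm above the bosses; fully home on the bosses its underside is level at 118 mm, its top at 124 mm.
- nut_a: black steel bar-grip nut, +x +y corner of the box frame, opposite nut_c. Origin on its axis at its underside; z up. Round foot 30 mm across to z = 6 mm; above it the grip, an upright flat bar 11 mm thick (y), 58 mm long (x), from z = 6 mm (14 mm at the ends) to z = 36 mm (38 mm at the ends). Bar directions start anywhere. Turn it held across its thickness or by pushing the bar.
- nut_b: same nut, +x -y corner, opposite nut_d. Right-hand thread on all four: clockwise seen from above (yaw falling) tightens, 4 mm down per turn. Undersides start 0 to 1.3 mm above the cover, each differently, too little to measure, and unrelated to the bar's direction. The corner comes home 1.8 to 3.8 rad from the start and the nut is firm some 0.5 rad later, so about half a turn. Nuts stay where they are left.
- nut_c: same nut, -x -y corner, opposite nut_a. Feel of all four: 0.03 N m when slack, up to 0.1 while drawing the cover down on its seal. Once its corner is home, the spring washer under the nut loads up and the torque climbs steeply, by some 0.6 N m per radian: about 0.12 N m at a 15 N pull on the cover, 0.21 at 30 N, 0.34 at 50 N (+-20 %, friction varies).
- nut_d: same nut, -x +y corner, opposite nut_b. Firm means a pull of roughly 25 to 35 N on the cover, a torque of about 0.18 to 0.25 N m.
- driver: bystander, leave it alone: screwdriver, 200 mm long, black handle, lying near the box; origin at its middle, underside
- wheel: bystander, leave it alone: turned pine toy wheel, 60 mm across, 19 mm thick, lying flat near the box
- spanner: bystander, leave it alone: flat steel open-end spanner, 180 mm, lying near the far side of the box
- blank: bystander, leave it alone: pine toy-car blank 90 x 50 x 40 mm with two bored holes, near the far side of the box
- glue: bystander, leave it alone: white glue bottle, 60 mm across, 170 mm tall, standing
- wax: bystander, leave it alone: flat round wax tin, 84 mm across, 34 mm tall
- brush: bystander, leave it alone: glue brush, 200 mm, lying
- hammer: bystander, leave it alone: hammer, 260 mm, wooden handle, lying

How it is judged:
By the outcome, as a careful person would: the job done as asked, in the order asked, and still so for the second after the job is handed in, with the robot touching nothing.
It also fails if it takes over 72 s, if anything falls off the work surface, if the arm or the gripper's body presses on something with over 40 N, if the wrist force passes 120 N, or if a joint passes its speed limit or range.

ROBOT

A 7-joint arm with a two-finger parallel gripper is mounted at the origin on the work surface. World frame = base frame: x ahead of the robot, y to its left, z up, the work surface at z = 0. Lengths are in m, angles in degrees, forces in N, time in s.
With the tool pointing down it reaches from about 0.425 to 0.825 m from the base axis. Payload 3.6 kg.
Tool frame: the origin (TCP) lies on the mounting face of the last link; the fingertips stand 186 mm ahead of it and the grasp point (between the pads) lies 167 mm ahead of it; z points along the fingers, x is the direction in which the jaws open and shut, and the axes are right-handed (so a half turn about z gives the same grasp; the last joint's range is limited). The gripper opens to 93 mm and grips with 3 to 60 N. Pads are 15 mm wide; open, the fingers measure 128 mm over their backs; the gripper's body (75 mm by 188 mm) begins 65 mm behind the grasp point.
Start: joints at [64.601, 35.231, -0.722, 81.555, 0.464, 63.22, -2.315], TCP at [0.263, -0.594, 0.405] pointing down, gripper open.
Joint ranges: [-178.69, 178.69], [-17.37, 117.87], [-77.05, 75.6], [15.02, 138.74], [-78.02, 258.01], [0.78, 113.62], [-162.83, 162.83]. Speed limits (degrees/s): [159.86, 159.86, 180, 180, 180, 180, 180].

INTERFACE

Orientations are given as [roll, pitch, yaw] about the fixed x, y, z axes, in that order (R = Rz(yaw) Ry(pitch) Rx(roll)).
In Python, from station import env gives the robot as it stands.
- The arm moves only by the tool jog_arm, never from a script. Its argument "steps" is a list that holds one entry, the list of rows, each a list of 4 numbers: the shift along the tool's x, y, z in m, then the turn about the tool's z in degrees. A call has 1 to 12 rows; each row shifts and turns the pose as measured when the row begins, along the tool's axes as they then stand; what a row does not reach is not made up. A row lasts 1/10 s, in which the tool goes at most 50 mm and 8.59 degrees, less where a joint would pass 70% of its speed; a pose out of reach is approached as far as the arm can. A call with a gripper value outside its range is refused whole. "hand" is the opening, from 0 (shut) to 1 (fully open), set as the call begins (left out, the last holds). The fingers move at their own pace and stop on an object; "force" is the grip in N (left out, the last holds). Time passes only in rows, so rows that do not move let the fingers close. It gives the time, the measured TCP pose, the force and the opening at its end, in the units of the state.
- env.read_state(): the state, without advancing time (a new reading comes with each control period).
- env.snapshot(name): name is "scene" or "top" or "wrist"; returns (picture, depth): 420x560x3 uint8, red, green, blue; 420x560 float32, m along the optical axis (not along the pixel's ray), 0 where there is no reading.
- env.camera_model(name): a dict with "fx", "fy", "cx", "cy" (pixels), "rvec" (rotation vector, rad) and "tvec" (3), from world to camera coordinates, as OpenCV has them. Camera axes: x right, y down, z forward; pixel columns grow to the right and rows downward; lengths in m; the calibration is good to about 2 mm. A picture is of the moment at which its call begins: read the wrist's pose just before it. camera_model takes no time and is no camera call; for the wrist camera it gives the pose at the moment of the call.
- env.finish_job(): hands the job in, once; it reports no verdict.
The state is a dict: "time": time; "joint_pos": joint angles; "joint_vel": joint speeds; "joint_efforts": joint torques, N m; "eef_pos": TCP position; "eef_rot": TCP orientation; "ft_force": force on the tool from outside, world axes, zero at the start; "ft_torque": the same for the moment, N m; "grip_width": finger opening in m.
Only numpy, scipy, OpenCV 4.12 (cv2) and the standard library are available. Lean on these libraries where they do the work, as an engineer would, in place of code of your own. Each camera call takes 0.05 s, during which the arm holds its last target.

## Working session

There is one attempt and no reset: what is moved stays moved. The work goes in short steps, Python scripts to look and compute and a tool call to move; the robot and the scene stay as the last step left them, time stands still between calls to the robot, and variables do not carry over. Pictures are saved under pics/ and viewed, and the job is handed in when it is done.

Besides the shell and the picture viewer there is one more tool, called after "Request:" in YAML: its name, and indented under it one key for each argument. jog_arm: Moves the arm, as the interface text tells. Its arguments: {"type":"object","properties":{"steps":{"type":"array","items":{"type":"array","items":{"type":"array","items":{"type":"number"}}}},"hand":{"type":"number"},"force":{"type":"number"}},"required":["steps"]}

```bash
ls; mkdir -p pics; python3 - <<'E'
from station import env
import cv2
s=env.read_state()
print({k:(v if not hasattr(v,'round') else v) for k,v in s.items()})
for n in ["scene","top","wrist"]:
    p,d=env.snapshot(n)
    cv2.imwrite(f"pics/{n}0.png",p[:,:,::-1])
    import numpy as np; np.savez(f"pics/{n}0.npz",p=p,d=d)
    print(n,env.camera_model(n))
E
```

```text
pics
{'time': 0.0, 'joint_pos': array([64.6022686 , 35.29094278, -0.72265089, 81.64118713,  0.46453607,
       63.22206376, -2.31369575]), 'joint_vel': array([ 0.03540315,  0.05414527,  0.0258094 , -0.05999511,  0.05738457,
       -0.01774622, -0.11420618]), 'joint_efforts': array([-8.85047939e-04, -4.58930862e+01,  2.08798628e-01, -1.65744531e+01,
       -6.10368792e-02,  2.04650557e-02,  2.34959916e-04]), 'eef_pos': array([ 0.26301016, -0.59406084,  0.40356219]), 'eef_rot': array([ 1.79997215e+02,  1.51282913e-01, -6.61157175e+01]), 'ft_force': array([ 0.52296146, -0.46782146, -0.13125448]), 'ft_torque': array([ 0.01850257, -0.00970855,  0.03449441]), 'grip_width': 0.09278463286566915}
scene {'fx': 440.48055983514564, 'fy': 440.48055983514564, 'cx': 284.68504753375066, 'cy': 210.35609332070604, 'rvec': array([ 2.40970662,  0.92639132, -0.27879386]), 'tvec': array([-0.39645907, -0.21517381,  1.39294466])}
top {'fx': 506.0999903618075, 'fy': 506.0999903618075, 'cx': 276.30079490339955, 'cy': 205.6217357311422, 'rvec': array([ 2.21076861, -2.15386132,  0.08332606]), 'tvec': array([-0.03232472,  0.54505972,  1.32954195])}
wrist {'fx': 323.7312876716558, 'fy': 323.7312876716558, 'cx': 277.6155407387758, 'cy': 207.87597701183793, 'rvec': array([-2.45055777,  1.59509977,  0.20568598]), 'tvec': array([-0.64924709, -0.02909839,  0.39102781])}
```

View pics/scene0.png

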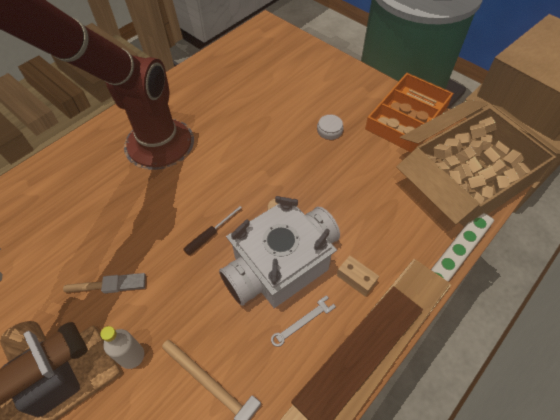

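View pics/top0.png

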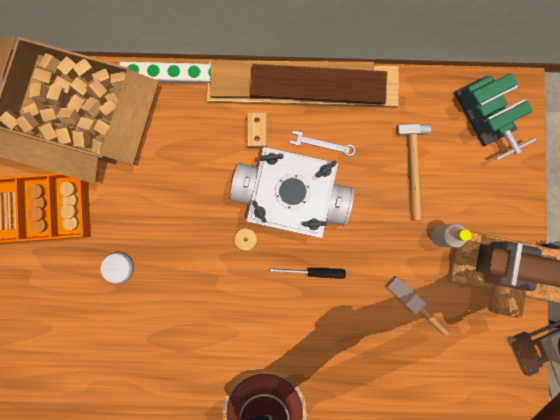

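View pics/wrist0.png

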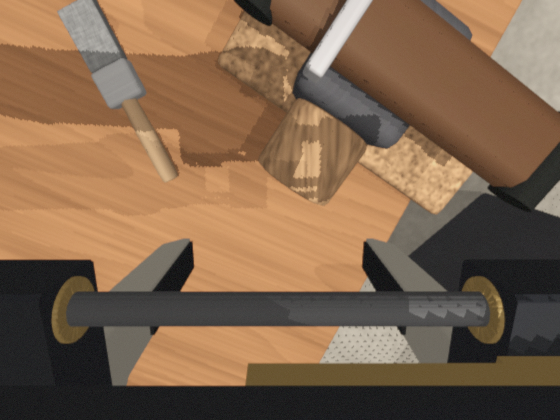

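The top view shows the duct at about (292,192) and its nuts as dark bars at about (271,158), (326,169), (260,213) and (312,224). The screwdriver is below it, with the spanner and blank above. Next I measure these positions.

```bash
cat > h.py <<'E'
import numpy as np,cv2
def cast(cm,uv,z):
    R=cv2.Rodrigues(cm['rvec'])[0];t=cm['tvec'];c=-R.T@t
    uv=np.atleast_2d(uv).astype(float)
    d=np.c_[(uv[:,0]-cm['cx'])/cm['fx'],(uv[:,1]-cm['cy'])/cm['fy'],np.ones(len(uv))]@R
    return c+d*((z-c[2])/d[:,2])[:,None]
E
python3 - <<'E'
from station import env
from h import *
cm=env.camera_model("top")
f=np.load("pics/top0.npz");p=f['p'];d=f['d']
R=cv2.Rodrigues(cm['rvec'])[0];t=cm['tvec']
hsv=cv2.cvtColor(p,cv2.COLOR_RGB2HSV)
m=((p.max(2)<75)).astype(np.uint8)
sub=np.zeros_like(m);sub[140:245,225:360]=1
m&=sub
n,l,st,ce=cv2.connectedComponentsWithStats(m)
for i in range(1,n):
    if st[i,4]<25: continue
    ys,xs=np.nonzero(l==i)
    print(i,st[i],ce[i],'depth',np.median(d[ys,xs]))
    for z in(0.125,0.15):
        w=cast(cm,np.c_[xs,ys],z)[:,:2];c=w.mean(0);u,s,v=np.linalg.svd(w-c,full_matrices=False)
        print('   z',z,c.round(4),'ang',np.degrees(np.arctan2(v[0,1],v[0,0])).round(1),'len',(s/np.sqrt(len(w))*3.46).round(4))
    print('bbox')
big=cv2.resize(p[135:250,220:365],None,fx=5,fy=5,interpolation=cv2.INTER_CUBIC)
cv2.imwrite("pics/top0z.png",big[:,:,::-1])
# heights from depth: points near z 0.125
vv,uu=np.mgrid[0:420,0:560]
X=np.stack([(uu-cm['cx'])/cm['fx']*d,(vv-cm['cy'])/cm['fy']*d,d],-1)
W=(X-t)@R
zz=W[...,2]
mk=(zz>0.107)&(zz<0.132)&(sub>0)&(d>0)
pts=cast(cm,np.argwhere(mk)[:,::-1],0.115)[:,:2]
r=cv2.minAreaRect((pts*1000).astype(np.float32));print(r, np.median(zz[mk]))
E
```

```text
1 [260 156  22   7  56] [270.75       159.10714286] depth 1.225772
   z 0.125 [ 0.653  -0.0014] ang 95.1 len [0.0439 0.0135]
   z 0.15 [ 0.6488 -0.0018] ang 95.1 len [0.0431 0.0132]
bbox
3 [320 166   7   9  25] [322.76 170.04] depth 1.2246345
   z 0.125 [ 0.6291 -0.1309] ang 173.4 len [0.0238 0.0142]
   z 0.15 [ 0.6253 -0.1286] ang 173.4 len [0.0233 0.0139]
bbox
7 [255 209   9  12  29] [258.06896552 214.34482759] depth 1.2319206
   z 0.125 [0.5151 0.026 ] ang -134.9 len [0.0308 0.0093]
   z 0.15 [0.5136 0.0251] ang -134.9 len [0.0301 0.0091]
bbox
9 [308 220  10   8  25] [311.32 223.36] depth 1.2262895
   z 0.125 [ 0.4963 -0.1053] ang -59.7 len [0.0234 0.0182]
   z 0.15 [ 0.4953 -0.1036] ang -59.7 len [0.0229 0.0178]
bbox
((574.64892578125, -56.53843688964844), (297.8492126464844, 191.32516479492188), 79.05863189697266) 0.1241256489044983
```

View pics/top0z.png

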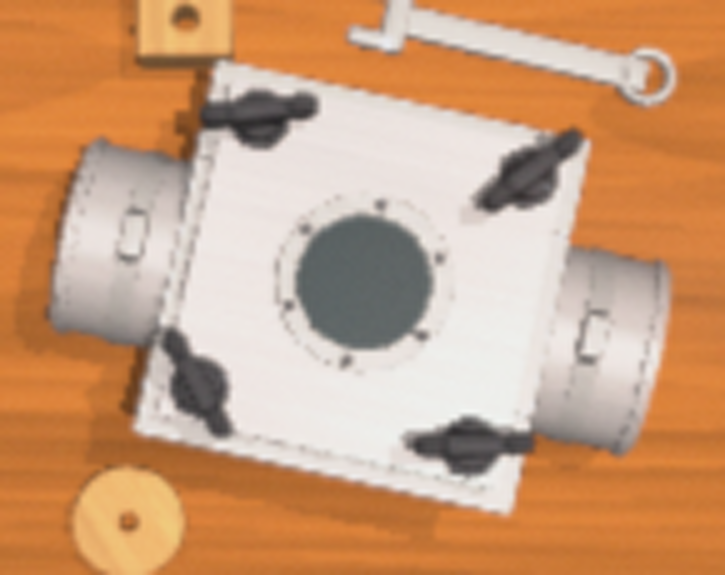

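```bash
python3 - <<'E'
from station import env
from h import *
cm=env.camera_model("top")
f=np.load("pics/top0.npz");p=f['p'];d=f['d']
g=p.max(2)
m=(g<120).astype(np.uint8)
sub=np.zeros_like(m);sub[148:236,252:342]=1
n,l,st,ce=cv2.connectedComponentsWithStats(m&sub)
i=max(range(1,n),key=lambda i:st[i,4]);print('window',ce[i],cast(cm,ce[i],0.125))
W0=cast(cm,ce[i],0.125)[0,:2]
# box yaw from bright cover/flange mask
h=cv2.cvtColor(p,cv2.COLOR_RGB2HSV)
w=((h[...,1]<60)&(g>120)).astype(np.uint8)
w[:, :232]=0;w[:,356:]=0;w[:140]=0;w[245:]=0
w=cv2.morphologyEx(w,cv2.MORPH_CLOSE,np.ones((5,5)))
w2=cv2.morphologyEx(w,cv2.MORPH_OPEN,np.ones((45,45)))
pts=cast(cm,np.argwhere(w)[:,::-1],0.112)[:,:2]
r=cv2.minAreaRect((pts*1000).astype(np.float32));print(r)
yaw=r[2]-90 if r[1][0]>r[1][1] else r[2]
print('yaw',yaw)
a=np.radians(-11.)
Rm=np.array([[np.cos(a),-np.sin(a)],[np.sin(a),np.cos(a)]])
for nm,s in dict(a=(1,1),b=(1,-1),c=(-1,-1),d=(-1,1)).items():
    pp=W0+Rm@(np.array(s)*.068)
    q=cast(cm,np.argwhere((g<95)&True)[:,::-1],0.158)
    mm=np.argwhere(g<95)[:,::-1]
    dist=np.linalg.norm(q[:,:2]-pp,axis=1)
    q=q[dist<.033,:2];c=q.mean(0);u,s2,v=np.linalg.svd(q-c,full_matrices=False)
    far=np.abs((q-pp)@v[0])
    print(nm,'stud',pp.round(4),'bar c',c.round(4),'ang',np.degrees(np.arctan2(v[0,1],v[0,0])).round(1),(s2/np.sqrt(len(q))*3.46).round(3),len(q))
E
```

```text
window [292.23809524 191.00952381] [[ 0.57492412 -0.05657231  0.125     ]]
((593.9490356445312, -58.80183410644531), (303.8617248535156, 240.15011596679688), 82.50135803222656)
yaw -7.4986419677734375
a stud [ 0.6546 -0.0028] bar c [ 0.6503 -0.002 ] ang -83.6 [0.047 0.019] 137
b stud [ 0.6287 -0.1363] bar c [ 0.6257 -0.1334] ang 129.8 [0.046 0.017] 121
c stud [ 0.4952 -0.1103] bar c [ 0.4945 -0.1085] ang -86.9 [0.045 0.018] 122
d stud [0.5211 0.0232] bar c [0.52   0.0229] ang -149.6 [0.043 0.018] 121
```

Request:
jog_arm:
  steps:
    - [[0,0,0,8],[0,0,0,8]]
  hand: 0.4

```text
time: 0.35
eef_pos: [0.2626, -0.594, 0.4028]
eef_rot: [180.0, 0.2, -82.7]
ft_force: [-0.5, -1.2, 0.4]
grip_width: 0.0815
```

```bash
python3 - <<'E'
from station import env
for i in range(3):
    s=env.read_state(); print(s['time'],s['joint_pos'].round(2),s['eef_pos'].round(4),s['eef_rot'].round(2),s['ft_force'].round(2),s['ft_torque'].round(3))
E
```

```text
0.35 [ 62.17  35.36   3.64  81.79  -2.4   63.17 -16.43] [ 0.2626 -0.594   0.4028] [179.96   0.25 -82.66] [-0.48 -1.21  0.4 ] [ 0.001  0.067 -0.04 ]
0.35 [ 62.17  35.36   3.64  81.79  -2.4   63.17 -16.43] [ 0.2626 -0.594   0.4028] [179.96   0.25 -82.66] [-0.48 -1.21  0.4 ] [ 0.001  0.067 -0.04 ]
0.35 [ 62.17  35.36   3.64  81.79  -2.4   63.17 -16.43] [ 0.2626 -0.594   0.4028] [179.96   0.25 -82.66] [-0.48 -1.21  0.4 ] [ 0.001  0.067 -0.04 ]
```

```bash
cat > plan.py <<'E'
import numpy as np,sys
from scipy.spatial.transform import Rotation as Ro
from station import env
def plan(x,y,z,dturn,n):
    s=env.read_state();p=s['eef_pos'].copy();R=Ro.from_euler('xyz',s['eef_rot'],degrees=True)
    # level the tool assumption: target point
    T=np.array([x,y,z]);rows=[]
    for k in range(n):
        want=(T-p)/(n-k)
        l=np.round(R.inv().apply(want),3 if n>1 else 4); t=round((dturn-sum(r[3] for r in rows))/(n-k),1)
        rows.append([*l.tolist(),t]); p=p+R.apply(l); R=R*Ro.from_euler('z',t,degrees=True)
    print(rows,'end',p.round(4),R.as_euler('xyz',degrees=True).round(1))
def st(n=0):
    T=[];E=[];F=[]
    for i in range(n):
        env.snapshot('top');s=env.read_state();T.append(s['ft_torque']);E.append(s['joint_efforts'][6]);F.append(s['ft_force'])
    s=env.read_state()
    if n: print('n',n,'Tz %.3f+-%.3f'%(np.mean(T,0)[2],np.std(T,0)[2]),'T',np.mean(T,0).round(3),'e7 %.4f+-%.4f'%(np.mean(E),np.std(E)),'F',np.mean(F,0).round(2))
    print('t',s['time'],'q',s['joint_pos'].round(1),'p',s['eef_pos'].round(4),s['eef_rot'].round(2),'e7',s['joint_efforts'][6].round(4),'Tz',s['ft_torque'][2].round(3),'Fz',s['ft_force'].round(1),'w',round(s['grip_width'],4))
if __name__=='__main__':
    a=[float(v) for v in sys.argv[1:]]
    plan(*a[:4],int(a[4]))
E
python3 plan.py 0.6525 -0.0025 0.39 -89 15; python3 -c "
from plan import *;st(2)"
```

```text
[[-0.036, -0.031, 0.001, -5.9], [-0.032, -0.034, 0.001, -5.9], [-0.029, -0.037, 0.001, -5.9], [-0.025, -0.04, 0.001, -5.9], [-0.02, -0.043, 0.001, -5.9], [-0.016, -0.044, 0.001, -6.0], [-0.011, -0.046, 0.001, -5.9], [-0.006, -0.047, 0.001, -5.9], [-0.002, -0.047, 0.001, -6.0], [0.003, -0.047, 0.001, -5.9], [0.008, -0.047, 0.001, -6.0], [0.013, -0.045, 0.001, -5.9], [0.018, -0.044, 0.001, -6.0], [0.022, -0.042, 0.001, -5.9], [0.027, -0.039, 0.001, -6.0]] end [ 0.6529 -0.0029  0.3898] [-179.8    0.     6.3]
n 2 Tz 0.030+-0.032 T [ 0.046 -0.024  0.03 ] e7 -0.3360+-0.1203 F [-0.14 -0.19 -0.4 ]
t 0.45 q [ 62.1  35.4   3.6  81.8  -2.4  63.2 -16.1] p [ 0.2629 -0.5939  0.4028] [179.92   0.23 -82.31] e7 -0.4563 Tz 0.062 Fz [-0.2 -0.5 -0.5] w 0.0737
```

Request:
jog_arm:
  steps:
    - [[-0.036,-0.031,0,-6],[-0.032,-0.034,0,-6],[-0.029,-0.037,0,-6],[-0.025,-0.04,0,-6],[-0.02,-0.043,0,-6],[-0.016,-0.044,0,-6],[-0.011,-0.046,0,-6],[-0.006,-0.047,0,-6],[-0.002,-0.047,0,-6],[0.003,-0.047,0,-6],[0.008,-0.047,0,-6],[0.013,-0.045,0,-6]]
  hand: 0.35

```text
time: 1.65
eef_pos: [0.5547, -0.0963, 0.3995]
eef_rot: [179.6, 0.2, -5.9]
ft_force: [1.2, -1.0, 0.7]
grip_width: 0.033
```

```bash
python3 plan.py 0.6525 -0.0025 0.37 -17 4; python3 -c "
from plan import *;st()"
```

```text
[[0.022, -0.026, 0.007, -4.2], [0.024, -0.024, 0.007, -4.3], [0.025, -0.022, 0.007, -4.2], [0.027, -0.021, 0.007, -4.3]] end [ 0.6521 -0.0024  0.3705] [179.7   0.3  11.1]
t 1.65 q [ 20.2  28.9 -19.5  96.3  11.5  57.1  -9.3] p [ 0.5547 -0.0963  0.3995] [179.63   0.24  -5.9 ] e7 -0.0836 Tz 0.004 Fz [ 1.2 -1.   0.7] w 0.033
```

Request:
jog_arm:
  steps:
    - [[0.022,-0.026,0.005,-3],[0.024,-0.024,0.005,-3],[0.025,-0.022,0.005,-3],[0.026,-0.022,0.005,-3],[0,0,0,0]]

```text
time: 2.15
eef_pos: [0.6574, 0.0103, 0.3781]
eef_rot: [-180.0, 0.1, 8.5]
ft_force: [-0.4, 0.1, 0.8]
grip_width: 0.0325
```

```bash
cat > wl.py <<'E'
import sys
from station import env
from h import *
from plan import st
cm=env.camera_model("wrist"); s=env.read_state()
p,d=env.snapshot("wrist")
np.savez('pics/w.npz',p=p,d=d)
cv2.imwrite(sys.argv[1],p[:,:,::-1])
# dark bar: candidate points near grasp axis
x,y,z=[float(v) for v in sys.argv[2:5]]
# restrict mask by world radius, using depth heights
R=cv2.Rodrigues(cm['rvec'])[0];t=cm['tvec']
vv,uu=np.mgrid[0:420,0:560]
X=np.stack([(uu-cm['cx'])/cm['fx']*d,(vv-cm['cy'])/cm['fy']*d,d],-1)
W=(X-t)@R
m=(p.max(2)<110)&(d>0)&(np.abs(W[...,2]-z)<.02)&(np.hypot(W[...,0]-x,W[...,1]-y)<.045)
q=W[m]
top=q[q[:,2]>z-.01][:,:2]
if len(top)>20:
    r=cv2.minAreaRect((top*1000).astype(np.float32));
    c=top.mean(0);u,s2,v=np.linalg.svd(top-c,full_matrices=False)
    print('bar rect',r,'mean',c.round(4),'ang',np.degrees(np.arctan2(v[0,1],v[0,0]))%180,len(top),'ztop',np.percentile(q[:,2],[50,90,98]).round(4))
st()
E
python3 wl.py pics/wa.png 0.6525 -0.0025 0.158
```

```text
bar rect ((652.5828247070312, -1.0496158599853516), (10.719392776489258, 56.31763458251953), 8.364447593688965) mean [0.6523 0.0026] ang 97.83705270184316 1273 ztop [0.1618 0.1637 0.1646]
t 2.2 q [  9.7  38.7 -22.3  81.8  15.6  62.7  -7.1] p [0.6566 0.0078 0.3783] [179.87   0.21   8.28] e7 0.0171 Tz -0.032 Fz [ 0.1  0.4 -0.3] w 0.0325
```

View pics/wa.png

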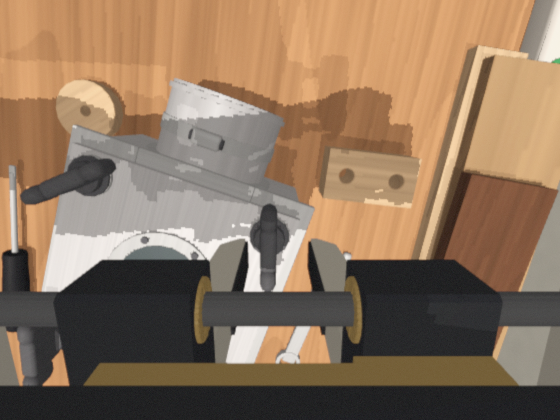

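The wrist view shows nut_a's bar upright between the fingers at (268,247). It measures 56 x 10.7 mm, centred at (0.6526, -0.0010) and at 98°.

```bash
python3 plan.py 0.6526 -0.001 0.320 0 4
```

```text
[[-0.001, 0.002, 0.015, 0.0], [-0.001, 0.002, 0.014, 0.0], [-0.002, 0.002, 0.015, 0.0], [-0.001, 0.002, 0.014, 0.0]] end [ 0.6526 -0.001   0.3204] [179.9   0.2   8.3]
```

Request:
jog_arm:
  steps:
    - [[-0.001,0.002,0.02,0],[-0.001,0.002,0.018,0],[-0.002,0.002,0.013,0],[-0.001,0.002,0.006,0],[0,0,0,0]]

```text
time: 2.7
eef_pos: [0.6507, -0.0079, 0.321]
eef_rot: [179.5, 0.3, 8.3]
ft_force: [-0.3, -0.6, 0.3]
grip_width: 0.0325
```

```bash
python3 wl.py pics/wa2.png 0.6525 -0.001 0.158;python3 plan.py 0.6526 -0.001 0.320 0 1
```

```text
bar rect ((649.590576171875, -1.6615180969238281), (44.96820831298828, 41.92911911010742), 47.72624206542969) mean [0.6511 0.004 ] ang 92.63247847995437 2698 ztop [0.1617 0.1644 0.1748]
t 2.75 q [ 10.6  41.4 -21.2  86.5  17.5  55.5  -7.5] p [ 0.6509 -0.0078  0.3215] [179.49   0.2    8.32] e7 0.0069 Tz -0.033 Fz [-0.  -0.7 -0.4] w 0.0328
[[0.0026, -0.0065, 0.0015, 0.0]] end [ 0.6525 -0.001   0.32  ] [179.5   0.2   8.3]
```

Request:
jog_arm:
  steps:
    - [[0.0026,-0.0065,0.001,0],[0,0,0,0],[0,0,0,0],[0,0,0,0]]
  hand: 0
  force: 45

```text
time: 3.15
eef_pos: [0.6525, -0.0007, 0.323]
eef_rot: [179.4, 0.1, 8.3]
ft_force: [-2.4, -1.0, -1.9]
grip_width: 0.011
```

```bash
python3 -c "
from plan import *;st(3)"
```

```text
n 3 Tz -0.011+-0.031 T [-0.224  0.574 -0.011] e7 0.0117+-0.0021 F [-3.07 -0.47  0.95]
t 3.3 q [  9.9  41.4 -21.1  86.2  17.5  55.7  -8. ] p [ 0.6526 -0.0007  0.3229] [1.7945e+02 9.0000e-02 8.3200e+00] e7 0.0094 Tz 0.025 Fz [-3.2  0.1  1.1] w 0.0106
```

Request:
jog_arm:
  steps:
    - [[0,0,0.0001,8],[0,0,0.0001,8],[0,0,0.0001,8],[0,0,0.0001,8],[0,0,0.0001,8],[0,0,0.0001,8],[0,0,0.0001,8],[0,0,0.0001,8],[0,0,0.0001,8],[0,0,0.0001,8],[0,0,0.0001,8],[0,0,0.0001,8]]

```text
time: 4.5
eef_pos: [0.6523, -0.0006, 0.3218]
eef_rot: [179.9, -0.5, -91.3]
ft_force: [-1.2, -1.4, -1.0]
grip_width: 0.0106
```

```bash
python3 -c "
from plan import *;st(3)"
```

```text
n 3 Tz -0.035+-0.041 T [ 0.123  0.473 -0.035] e7 -0.2263+-0.1269 F [-0.92 -0.58  0.59]
t 4.65 q [ -5.5  40.1   6.2  86.9  -4.3  53.3 -89. ] p [ 6.523e-01 -5.000e-04  3.218e-01] [179.94  -0.53 -90.86] e7 -0.0976 Tz -0.091 Fz [-0.8 -0.7  0.5] w 0.0106
```

Request:
jog_arm:
  steps:
    - [[0,0,0.0001,6],[0,0,0.0001,6],[0,0,0,2]]

```text
time: 4.95
eef_pos: [0.6523, -0.0006, 0.3217]
eef_rot: [-180.0, -0.5, -104.8]
ft_force: [-0.6, -2.0, -0.0]
grip_width: 0.0103
```

```bash
python3 -c "
from plan import *;st();st(4)"
```

```text
t 4.95 q [  -7.6   40.3   10.    86.9   -7.5   53.5 -100.3] p [ 6.523e-01 -6.000e-04  3.217e-01] [-179.95   -0.46 -104.79] e7 -0.0533 Tz 0.027 Fz [-0.6 -2.  -0. ] w 0.0103
n 4 Tz -0.016+-0.045 T [ 0.162  0.479 -0.016] e7 -0.0398+-0.0505 F [-0.81 -1.04  0.63]
t 5.15 q [  -7.6   40.3   10.    86.9   -7.5   53.5 -100.2] p [ 6.523e-01 -6.000e-04  3.217e-01] [-179.96   -0.45 -104.72] e7 0.0169 Tz -0.005 Fz [-0.8 -1.5  0.2] w 0.0107
```

Request:
jog_arm:
  steps:
    - [[0,0,0.0001,5],[0,0,0.0001,5]]

```text
time: 5.35
eef_pos: [0.6523, -0.0008, 0.3216]
eef_rot: [-179.9, -0.4, -114.8]
ft_force: [-0.7, -1.9, 0.5]
grip_width: 0.0106
```

```bash
python3 -c "
from plan import *;st();st(4)"
```

```text
t 5.35 q [  -9.1   40.6   12.7   87.    -9.8   53.6 -108.4] p [ 0.6523 -0.0008  0.3216] [-179.9    -0.38 -114.8 ] e7 0.4199 Tz 0.063 Fz [-0.7 -1.9  0.5] w 0.0106
n 4 Tz -0.026+-0.027 T [ 0.183  0.487 -0.026] e7 -0.0830+-0.0889 F [-1.35 -1.18  0.43]
t 5.55 q [  -9.1   40.5   12.7   87.    -9.7   53.6 -108.2] p [ 0.6523 -0.0007  0.3216] [-179.89   -0.39 -114.58] e7 0.0252 Tz -0.067 Fz [-1.2 -1.1 -0.2] w 0.0106
```

Request:
jog_arm:
  steps:
    - [[0,0,0.0001,5],[0,0,0.0001,4],[0,0,0,3]]

```text
time: 5.85
eef_pos: [0.6523, -0.0009, 0.3215]
eef_rot: [-179.8, -0.3, -126.6]
ft_force: [-1.5, -0.9, -0.2]
grip_width: 0.0107
```

```bash
python3 -c "
from plan import *;st();st(3)"
```

```text
t 5.85 q [ -10.9   40.9   16.    87.1  -12.5   53.9 -117.8] p [ 0.6523 -0.0009  0.3215] [-179.84   -0.31 -126.57] e7 0.187 Tz 0.005 Fz [-1.5 -0.9 -0.2] w 0.0107
n 3 Tz -0.053+-0.001 T [ 0.214  0.448 -0.053] e7 -0.0740+-0.0501 F [-1.56 -1.27  0.46]
t 6.0 q [ -10.9   40.9   16.    87.1  -12.5   53.9 -117.7] p [ 0.6523 -0.0009  0.3215] [-179.84   -0.32 -126.44] e7 -0.0042 Tz -0.053 Fz [-1.9 -1.6  0.6] w 0.0109
```

Request:
jog_arm:
  steps:
    - [[0,0,0.0001,4],[0,0,0,4],[0,0,0,4]]

```text
time: 6.3
eef_pos: [0.6523, -0.001, 0.3213]
eef_rot: [-179.8, -0.2, -138.4]
ft_force: [-0.8, -0.4, 1.0]
grip_width: 0.0107
```

```bash
python3 -c "
from plan import *;st();st(3)"
```

```text
t 6.3 q [ -12.7   41.2   19.3   87.2  -15.2   54.2 -127.4] p [ 0.6523 -0.001   0.3213] [-179.81   -0.23 -138.42] e7 0.3191 Tz 0.091 Fz [-0.8 -0.4  1. ] w 0.0107
n 3 Tz -0.033+-0.019 T [ 0.217  0.388 -0.033] e7 -0.0939+-0.0606 F [-1.29 -0.9   0.07]
t 6.45 q [ -12.7   41.2   19.3   87.2  -15.2   54.2 -127.3] p [ 0.6523 -0.0009  0.3214] [-179.8    -0.24 -138.25] e7 -0.0143 Tz -0.038 Fz [-1.2 -0.7  0.1] w 0.0105
```

Request:
jog_arm:
  steps:
    - [[0,0,0.0001,4],[0,0,0,4],[0,0,0,4]]

```text
time: 6.75
eef_pos: [0.6523, -0.0011, 0.3212]
eef_rot: [-179.8, -0.2, -150.2]
ft_force: [-0.5, -1.3, -0.9]
grip_width: 0.0105
```

```bash
python3 -c "
from plan import *;st();st(3)"
```

```text
t 6.75 q [ -14.5   41.7   22.5   87.2  -17.9   54.7 -136.9] p [ 0.6523 -0.0011  0.3212] [-1.7980e+02 -1.6000e-01 -1.5016e+02] e7 0.3165 Tz 0.084 Fz [-0.5 -1.3 -0.9] w 0.0105
n 3 Tz -0.009+-0.008 T [ 0.232  0.341 -0.009] e7 -0.0938+-0.0609 F [-0.78 -0.93  0.11]
t 6.9 q [ -14.5   41.7   22.5   87.2  -17.8   54.7 -136.7] p [ 0.6523 -0.001   0.3212] [-1.7979e+02 -1.7000e-01 -1.5000e+02] e7 -0.0129 Tz -0.012 Fz [-0.6 -1.8 -0.3] w 0.011
```

Request:
jog_arm:
  steps:
    - [[0,0,0.0001,4],[0,0,0,4],[0,0,0,4]]

```text
time: 7.2
eef_pos: [0.6523, -0.0012, 0.3211]
eef_rot: [-179.8, -0.1, -161.9]
ft_force: [-1.6, -1.5, 0.1]
grip_width: 0.0106
```

```bash
python3 -c "
from plan import *;st();st(3)"
```

```text
t 7.2 q [ -16.2   42.2   25.7   87.3  -20.5   55.2 -146.3] p [ 0.6523 -0.0012  0.3211] [-1.7980e+02 -9.0000e-02 -1.6188e+02] e7 0.308 Tz 0.057 Fz [-1.6 -1.5  0.1] w 0.0106
n 3 Tz -0.018+-0.015 T [ 0.283  0.296 -0.018] e7 -0.0975+-0.0655 F [-0.88 -1.34  0.15]
t 7.35 q [ -16.2   42.2   25.7   87.3  -20.5   55.2 -146.2] p [ 0.6524 -0.0011  0.3211] [-1.7979e+02 -9.0000e-02 -1.6173e+02] e7 -0.0066 Tz -0.019 Fz [ 0.2 -2.   0.1] w 0.0107
```

Request:
jog_arm:
  steps:
    - [[0,0,0.0001,4],[0,0,0,4],[0,0,0,4]]

```text
time: 7.65
eef_pos: [0.6524, -0.0013, 0.321]
eef_rot: [-179.8, -0.0, -173.6]
ft_force: [-1.9, -1.6, 1.1]
grip_width: 0.0107
```

```bash
python3 -c "
from plan import *;st();st(2)"
```

```text
t 7.65 q [ -17.8   42.8   28.9   87.4  -23.2   55.9 -155.8] p [ 0.6524 -0.0013  0.321 ] [-1.7983e+02 -3.0000e-02 -1.7358e+02] e7 0.2771 Tz 0.08 Fz [-1.9 -1.6  1.1] w 0.0107
n 2 Tz 0.023+-0.025 T [0.278 0.23  0.023] e7 -0.1662+-0.0050 F [-0.93 -1.74  0.85]
t 7.75 q [ -17.8   42.8   28.9   87.4  -23.2   55.9 -155.7] p [ 0.6524 -0.0012  0.321 ] [-1.7981e+02 -3.0000e-02 -1.7347e+02] e7 -0.1712 Tz -0.003 Fz [-1.  -1.5  0.4] w 0.0105
```

Request:
jog_arm:
  steps:
    - [[0,0,0,0],[0,0,0,0],[0,0,-0.02,0],[0,0,-0.025,0],[0,0,-0.01,-8.5],[0,0,0,-8.5],[0,0,0,-8.5],[0,0,0,-8.5],[0,0,0,-8.5],[0,0,0,-8.5],[0,0,0,-8.5],[0,0,0,-8.5]]
  hand: 0.35

```text
time: 8.95
eef_pos: [0.6561, 0.0038, 0.3808]
eef_rot: [-179.0, 0.2, -103.8]
ft_force: [0.1, -0.0, 0.6]
grip_width: 0.0328
```

Request:
jog_arm:
  steps:
    - [[0,0,0,-8.5],[0,0,0,-8.5],[0,0,0,-8.5],[0,0,0,-8.5],[0,0,0,-8.5],[0,0,0,-8.5],[0,0,0,-8.5],[0,0,0,-8.5],[0,0,0,-8.5],[0,0,0,-8.5],[0,0,0,-8.5],[0,0,0,-8.5]]

```text
time: 10.15
eef_pos: [0.6593, 0.0057, 0.3849]
eef_rot: [-179.8, -2.1, -0.7]
ft_force: [0.3, -0.5, 0.6]
grip_width: 0.0323
```

```bash
python3 wl.py pics/wa3.png 0.6525 -0.001 0.157; python3 plan.py 0.6525 -0.001 0.320 0 3
```

```text
bar rect ((652.5672607421875, -0.7228660583496094), (11.0484619140625, 55.40025329589844), 6.222867965698242) mean [0.6528 0.0025] ang 96.63577130013056 1214 ztop [0.1599 0.1616 0.1625]
t 10.2 q [  6.8  37.5 -16.4  81.9  11.5  60.1 -12.2] p [0.6593 0.0055 0.3849] [-179.8    -2.11   -0.49] e7 0.2241 Tz 0.037 Fz [-0.3  0.4 -0.3] w 0.0325
[[-0.003, 0.002, 0.022, 0.0], [-0.003, 0.002, 0.021, 0.0], [-0.003, 0.003, 0.022, 0.0]] end [ 0.6526 -0.0012  0.3195] [-179.8   -2.1   -0.5]
```

View pics/wa3.png

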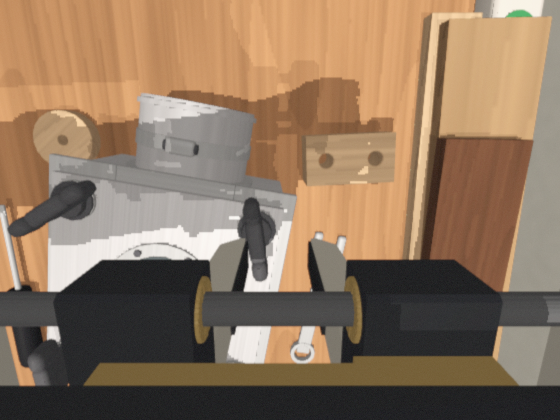

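```bash
sed -i "s/T=np.array(\[x,y,z\])/T=np.array([x,y,z]);p=p+R.apply([0,0,.167]);print('grasp now',p.round(4))/" plan.py; sed -i "s/t=round((d/p=p-0;t=round((d/" plan.py; python3 plan.py 0.6526 -0.0008 0.153 -6.9 3
```

```text
grasp now [0.6655 0.006  0.218 ]
[[-0.005, 0.002, 0.021, -2.3], [-0.005, 0.002, 0.022, -2.3], [-0.005, 0.003, 0.021, -2.3]] end [ 0.6531 -0.0012  0.1534] [179.9  -2.1   6.4]
```

Request:
jog_arm:
  steps:
    - [[-0.007,0.003,0.01,-3],[-0.006,0.004,0.015,-3],[0,0,0.01,-1]]

```text
time: 10.5
eef_pos: [0.6489, -0.0016, 0.3511]
eef_rot: [180.0, -2.6, 6.5]
ft_force: [0.0, -0.7, 0.4]
grip_width: 0.0324
```

```bash
python3 -c "
from plan import *;st()"; python3 plan.py 0.6526 -0.0008 0.153 0 3
```

```text
t 10.5 q [  8.5  38.5 -17.9  86.3  13.5  54.7  -6.6] p [ 0.6489 -0.0016  0.3511] [179.98  -2.63   6.53] e7 0.0408 Tz -0.003 Fz [ 0.  -0.7  0.4] w 0.0324
grasp now [ 0.6565 -0.0008  0.1843]
[[-0.002, -0.0, 0.01, 0.0], [-0.002, -0.0, 0.011, 0.0], [-0.001, -0.001, 0.01, 0.0]] end [ 6.529e-01 -3.000e-04  1.531e-01] [180.   -2.6   6.5]
```

Request:
jog_arm:
  steps:
    - [[-0.002,0,0.014,0],[-0.001,0,0.012,0],[0,0,0.004,0]]

```text
time: 10.8
eef_pos: [0.6481, -0.0015, 0.3193]
eef_rot: [-180.0, -2.7, 6.3]
ft_force: [-1.0, 0.2, -0.6]
grip_width: 0.0325
```

```bash
python3 plan.py 0.6526 -0.0008 0.153 0 1
```

```text
grasp now [ 6.560e-01 -6.000e-04  1.525e-01]
[[-0.0034, -0.0001, -0.0007, 0.0]] end [ 0.6526 -0.0008  0.153 ] [-180.    -2.7    6.3]
```

Request:
jog_arm:
  steps:
    - [[-0.003,0,-0.001,0],[0,0,0,0],[0,0,0,0],[0,0,0,0]]
  hand: 0

```text
time: 11.2
eef_pos: [0.6445, -0.0013, 0.3201]
eef_rot: [-180.0, -2.5, 6.3]
ft_force: [0.8, 0.2, -1.6]
grip_width: 0.0105
```

```bash
python3 -c "
from plan import *;st()"; python3 plan.py 0.6526 -0.0008 0.153 0 1
```

```text
t 11.2 q [  8.2  40.  -17.4  88.9  14.2  50.7  -7.6] p [ 0.6445 -0.0013  0.3201] [-179.98   -2.51    6.27] e7 -0.0079 Tz -0.02 Fz [ 0.8  0.2 -1.6] w 0.0105
grasp now [ 6.517e-01 -5.000e-04  1.533e-01]
[[0.0008, 0.0004, 0.0003, 0.0]] end [ 0.6526 -0.0008  0.153 ] [-180.    -2.5    6.3]
```

Request:
jog_arm:
  steps:
    - [[0,0,0,4],[0,0,0,4],[0,0,0,4]]

```text
time: 11.5
eef_pos: [0.6447, -0.0013, 0.32]
eef_rot: [-179.4, -2.5, -6.1]
ft_force: [2.0, -0.2, -1.7]
grip_width: 0.0109
```

```bash
python3 -c "
from plan import *;st();st(3)"
```

```text
t 11.5 q [  6.3  39.7 -14.   89.   11.4  50.2 -17.6] p [ 0.6447 -0.0013  0.32  ] [-179.44   -2.47   -6.07] e7 0.2493 Tz 0.171 Fz [ 2.  -0.2 -1.7] w 0.0109
n 3 Tz 0.042+-0.035 T [-0.098  0.383  0.042] e7 -0.1864+-0.0664 F [ 1.77 -0.57 -2.07]
t 11.65 q [  6.3  39.7 -14.   89.   11.5  50.2 -17.4] p [ 0.6447 -0.0013  0.32  ] [-179.46   -2.48   -5.85] e7 -0.0978 Tz 0.001 Fz [ 2.1 -0.1 -1.4] w 0.0114
```

Request:
jog_arm:
  steps:
    - [[0,0,0,3],[0,0,0,3]]

```text
time: 11.85
eef_pos: [0.6449, -0.0014, 0.32]
eef_rot: [-179.2, -2.4, -11.8]
ft_force: [1.4, 0.2, -2.0]
grip_width: 0.0112
```

```bash
python3 -c "
from plan import *;st()"
```

```text
t 11.85 q [  5.4  39.5 -12.4  89.   10.1  50.  -22.2] p [ 0.6449 -0.0014  0.32  ] [-179.2    -2.41  -11.81] e7 0.1269 Tz 0.156 Fz [ 1.4  0.2 -2. ] w 0.0112
```

Request:
jog_arm:
  steps:
    - [[0,0,0,2.5]]

```text
time: 11.95
eef_pos: [0.645, -0.0013, 0.32]
eef_rot: [-179.1, -2.4, -14.3]
ft_force: [0.7, -0.1, -1.5]
grip_width: 0.011
```

```bash
python3 -c "
from plan import *;st()"
```

```text
t 11.95 q [  5.   39.5 -11.7  89.    9.5  49.9 -24.2] p [ 0.645  -0.0013  0.32  ] [-179.1    -2.38  -14.3 ] e7 0.052 Tz 0.112 Fz [ 0.7 -0.1 -1.5] w 0.011
```

Request:
jog_arm:
  steps:
    - [[0,0,0,3]]

```text
time: 12.05
eef_pos: [0.645, -0.0014, 0.3199]
eef_rot: [-179.0, -2.3, -17.3]
ft_force: [1.9, 0.5, -1.8]
grip_width: 0.0108
```

```bash
python3 -c "
from plan import *;st()"
```

```text
t 12.05 q [  4.5  39.4 -10.9  89.    8.9  49.9 -26.6] p [ 0.645  -0.0014  0.3199] [-178.98   -2.33  -17.29] e7 0.1251 Tz 0.174 Fz [ 1.9  0.5 -1.8] w 0.0108
```

Request:
jog_arm:
  steps:
    - [[0,0,0,3]]

```text
time: 12.15
eef_pos: [0.6451, -0.0014, 0.32]
eef_rot: [-178.9, -2.3, -20.3]
ft_force: [1.8, -0.8, -1.5]
grip_width: 0.0111
```

```bash
python3 -c "
from plan import *;st()"
```

```text
t 12.15 q [  4.1  39.4 -10.   89.    8.2  49.8 -29. ] p [ 0.6451 -0.0014  0.32  ] [-178.86   -2.28  -20.28] e7 0.0938 Tz 0.171 Fz [ 1.8 -0.8 -1.5] w 0.0111
```

```bash
python3 -c "
from plan import *
st(1);st(1);st(1);st(2)"
```

```text
n 1 Tz 0.106+-0.000 T [-0.102  0.403  0.106] e7 -0.2362+-0.0000 F [ 2.11 -0.4  -1.68]
t 12.2 q [  4.   39.4 -10.   89.    8.2  49.8 -29.1] p [ 0.6451 -0.0013  0.32  ] [-178.86   -2.28  -20.36] e7 -0.2362 Tz 0.106 Fz [ 2.1 -0.4 -1.7] w 0.0109
n 1 Tz 0.131+-0.000 T [-0.109  0.453  0.131] e7 -0.2580+-0.0000 F [ 1.28 -0.13 -1.85]
t 12.25 q [  4.   39.4 -10.   89.    8.2  49.8 -28.9] p [ 0.6451 -0.0013  0.32  ] [-178.87   -2.29  -20.19] e7 -0.258 Tz 0.131 Fz [ 1.3 -0.1 -1.8] w 0.0113
n 1 Tz 0.163+-0.000 T [-0.132  0.361  0.163] e7 -0.1429+-0.0000 F [ 2.19 -0.3  -0.9 ]
t 12.3 q [  4.1  39.4 -10.1  89.    8.2  49.8 -28.9] p [ 0.6451 -0.0013  0.32  ] [-178.87   -2.29  -20.16] e7 -0.1429 Tz 0.163 Fz [ 2.2 -0.3 -0.9] w 0.0107
n 2 Tz 0.117+-0.013 T [-0.161  0.399  0.117] e7 -0.1124+-0.0009 F [ 1.61 -0.1  -1.23]
t 12.4 q [  4.1  39.4 -10.1  89.    8.2  49.8 -28.9] p [ 0.6451 -0.0014  0.3199] [-178.85   -2.28  -20.2 ] e7 -0.1115 Tz 0.131 Fz [ 0.8  0.2 -0.7] w 0.011
```

Request:
jog_arm:
  steps:
    - [[0,0,0,2],[0,0,0,2]]

```text
time: 12.6
eef_pos: [0.6452, -0.0015, 0.3199]
eef_rot: [-178.7, -2.2, -24.3]
ft_force: [1.0, -0.6, -2.3]
grip_width: 0.011
```

```bash
python3 -c "
from plan import *
st();st(5)"
```

```text
t 12.6 q [  3.4  39.3  -8.9  89.    7.2  49.7 -32.3] p [ 0.6452 -0.0015  0.3199] [-178.67   -2.2   -24.35] e7 0.007 Tz 0.216 Fz [ 1.  -0.6 -2.3] w 0.011
n 5 Tz 0.128+-0.025 T [-0.15   0.374  0.128] e7 -0.1795+-0.0438 F [ 1.84  0.22 -1.82]
t 12.85 q [  3.4  39.3  -8.9  89.    7.2  49.7 -32.2] p [ 0.6452 -0.0015  0.3199] [-178.68   -2.21  -24.23] e7 -0.1335 Tz 0.159 Fz [ 2.   0.4 -2.5] w 0.0112
```

Request:
jog_arm:
  steps:
    - [[0,0,0,1.5]]

```text
time: 12.95
eef_pos: [0.6452, -0.0015, 0.3199]
eef_rot: [-178.6, -2.2, -25.8]
ft_force: [1.5, -0.7, -2.4]
grip_width: 0.0108
```

```bash
python3 -c "
from plan import *
st();st(6)"
```

```text
t 12.95 q [  3.2  39.3  -8.5  89.    6.9  49.6 -33.4] p [ 0.6452 -0.0015  0.3199] [-178.62   -2.17  -25.78] e7 0.0152 Tz 0.202 Fz [ 1.5 -0.7 -2.4] w 0.0108
n 6 Tz 0.157+-0.028 T [-0.187  0.366  0.157] e7 -0.1920+-0.0282 F [ 2.02 -0.4  -1.87]
t 13.25 q [  3.2  39.3  -8.5  89.    6.9  49.6 -33.4] p [ 0.6452 -0.0015  0.3199] [-178.62   -2.17  -25.73] e7 -0.1672 Tz 0.123 Fz [ 1.2 -0.4 -2.5] w 0.0107
```

Nut_a came up firm: the moving torque is about 0.2 N m and it has turned about 214°. Next is nut_c, the one diagonally opposite.

Request:
jog_arm:
  steps:
    - [[0,0,0,0],[0,0,0,0],[0,0,-0.02,0],[0,0,-0.025,0]]
  hand: 0.35

```text
time: 13.65
eef_pos: [0.6426, -0.0014, 0.3636]
eef_rot: [-178.6, -1.9, -25.8]
ft_force: [0.2, -1.0, -0.3]
grip_width: 0.0325
```

```bash
python3 plan.py 0.4935 -0.1085 0.205 -29 6
```

```text
grasp now [ 6.493e-01 -2.000e-04  1.968e-01]
[[-0.015, 0.028, -0.003, -4.8], [-0.018, 0.026, -0.002, -4.8], [-0.02, 0.024, -0.003, -4.8], [-0.022, 0.023, -0.002, -4.9], [-0.024, 0.021, -0.003, -4.8], [-0.025, 0.019, -0.002, -4.9]] end [ 0.4932 -0.1088  0.2047] [-179.7   -2.3    3.2]
```

Request:
jog_arm:
  steps:
    - [[-0.015,0.028,-0.002,-5],[-0.018,0.026,-0.002,-5],[-0.02,0.024,-0.002,-5],[-0.022,0.023,-0.002,-5],[-0.024,0.021,-0.002,-5],[-0.024,0.018,-0.002,-4],[0,0,0,0]]

```text
time: 14.35
eef_pos: [0.4857, -0.113, 0.3745]
eef_rot: [-179.8, -3.5, 4.3]
ft_force: [-0.1, 0.4, 0.1]
grip_width: 0.0323
```

```bash
python3 wl.py pics/wc1.png 0.4935 -0.1085 0.158; python3 plan.py 0.4935 -0.1085 0.153 0 3
```

```text
bar rect ((493.3550109863281, -108.85306549072266), (10.92414665222168, 56.2989616394043), 3.1617488861083984) mean [ 0.4929 -0.107 ] ang 92.9134249422193 1456 ztop [0.1618 0.1636 0.1645]
t 14.4 q [ 24.3  24.4 -19.2 109.1   9.8  44.5   4.6] p [ 0.4873 -0.1115  0.3749] [-179.75   -3.72    4.39] e7 0.0979 Tz 0.027 Fz [ 0.6 -0.4 -0.4] w 0.0325
grasp now [ 0.498  -0.1099  0.2082]
[[-0.003, -0.001, 0.018, 0.0], [-0.002, -0.0, 0.018, 0.0], [-0.003, -0.001, 0.019, 0.0]] end [ 0.4935 -0.108   0.1528] [-179.7   -3.7    4.4]
```

View pics/wc1.png

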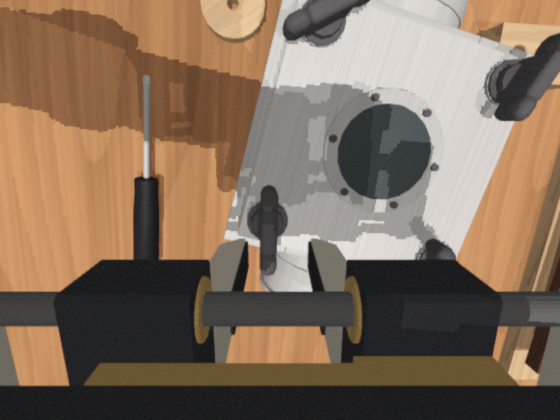

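Request:
jog_arm:
  steps:
    - [[-0.003,-0.001,0.022,1],[-0.003,0,0.02,0],[-0.001,0,0.009,0],[0,0,0.002,0]]

```text
time: 14.8
eef_pos: [0.4879, -0.1078, 0.3232]
eef_rot: [-179.6, -4.4, 3.3]
ft_force: [-1.3, 0.7, -0.5]
grip_width: 0.0325
```

```bash
python3 plan.py 0.4934 -0.1089 0.153 0 1; python3 -c "
from plan import *
st()"
```

```text
grasp now [ 0.5008 -0.106   0.1567]
[[-0.0078, 0.0025, 0.0031, 0.0]] end [ 0.4934 -0.1089  0.153 ] [-179.6   -4.4    3.3]
t 14.8 q [ 22.3  28.4 -17.3 112.9  11.9  36.1   1.3] p [ 0.4879 -0.1078  0.3232] [-179.65   -4.45    3.33] e7 -0.0124 Tz 0.043 Fz [-1.3  0.7 -0.5] w 0.0325
```

Request:
jog_arm:
  steps:
    - [[-0.0075,0.0025,0.003,0],[0,0,0,0]]

```text
time: 15.0
eef_pos: [0.4815, -0.1099, 0.3199]
eef_rot: [-179.6, -4.6, 3.4]
ft_force: [-0.5, -0.7, 0.6]
grip_width: 0.0324
```

```bash
python3 plan.py 0.4934 -0.1089 0.153 0 1
```

```text
grasp now [ 0.4947 -0.1081  0.1534]
[[-0.0014, 0.0008, 0.0003, 0.0]] end [ 0.4934 -0.1089  0.153 ] [-179.6   -4.6    3.4]
```

Request:
jog_arm:
  steps:
    - [[-0.001,0.001,0,0],[0,0,0,0],[0,0,0,0],[0,0,0,0]]
  hand: 0

```text
time: 15.4
eef_pos: [0.4795, -0.1111, 0.3209]
eef_rot: [-179.7, -4.4, 3.4]
ft_force: [1.4, 1.0, -0.8]
grip_width: 0.0117
```

```bash
python3 plan.py 0.4934 -0.1089 0.153 0 1; python3 -c "
from plan import *
st()"
```

```text
grasp now [ 0.4922 -0.1094  0.1544]
[[0.0011, -0.0004, 0.0015, 0.0]] end [ 0.4934 -0.1089  0.153 ] [-179.7   -4.4    3.4]
t 15.4 q [ 23.   28.1 -17.3 114.1  12.   35.2   1.7] p [ 0.4795 -0.1111  0.3209] [-179.65   -4.38    3.37] e7 0.02 Tz 0.042 Fz [ 1.4  1.  -0.8] w 0.0117
```

Request:
jog_arm:
  steps:
    - [[0,0,0.0001,8],[0,0,0.0001,8],[0,0,0.0001,8],[0,0,0.0001,8],[0,0,0.0001,8],[0,0,0.0001,8],[0,0,0.0001,8],[0,0,0.0001,8],[0,0,0.0001,8],[0,0,0.0001,8],[0,0,0.0001,8],[0,0,0.0001,8]]

```text
time: 16.6
eef_pos: [0.4809, -0.1118, 0.3198]
eef_rot: [-175.8, 1.0, -96.2]
ft_force: [0.4, 0.3, 0.1]
grip_width: 0.0103
```

```bash
python3 plan.py 0.4934 -0.1089 0.153 0 1; python3 -c "
from plan import *
st();st(4)"
```

```text
grasp now [ 0.4933 -0.1103  0.1533]
[[-0.0014, 0.0001, 0.0003, 0.0]] end [ 0.4934 -0.1089  0.153 ] [-175.8    1.   -96.2]
t 16.6 q [  2.8  27.8  11.6 114.5 -12.1  34.7 -73.5] p [ 0.4809 -0.1118  0.3198] [-175.84    0.98  -96.16] e7 0.6305 Tz -0.018 Fz [0.4 0.3 0.1] w 0.0103
n 4 Tz -0.044+-0.014 T [-0.61   0.694 -0.044] e7 -0.1954+-0.1379 F [-0.75  0.03  0.52]
t 16.8 q [  2.9  27.8  11.5 114.5 -12.   34.7 -73.1] p [ 0.4809 -0.1118  0.3198] [-175.83    0.95  -95.69] e7 -0.0356 Tz -0.052 Fz [-0.7 -0.7  0.7] w 0.0109
```

Request:
jog_arm:
  steps:
    - [[0,0,0.0001,5],[0,0,0,5],[0,0,0,4]]

```text
time: 17.1
eef_pos: [0.4809, -0.112, 0.3197]
eef_rot: [-176.2, 1.9, -109.5]
ft_force: [-0.3, 0.3, -0.9]
grip_width: 0.0105
```

```bash
python3 -c "
from plan import *
st();st(2)"
```

```text
t 17.1 q [ 1.000e-01  2.810e+01  1.560e+01  1.146e+02 -1.530e+01  3.510e+01
 -8.360e+01] p [ 0.4809 -0.112   0.3197] [-176.16    1.89 -109.51] e7 0.2029 Tz 0.012 Fz [-0.3  0.3 -0.9] w 0.0105
n 2 Tz -0.040+-0.030 T [-0.736  0.75  -0.04 ] e7 -0.1899+-0.0230 F [-0.5   0.37  0.39]
t 17.2 q [ 1.000e-01  2.810e+01  1.560e+01  1.146e+02 -1.530e+01  3.510e+01
 -8.350e+01] p [ 0.4809 -0.112   0.3197] [-176.16    1.87 -109.39] e7 -0.2129 Tz -0.01 Fz [-0.5  0.6  0.7] w 0.0108
```

Request:
jog_arm:
  steps:
    - [[0,0,0.0001,4],[0,0,0,4],[0,0,0,4]]

```text
time: 17.5
eef_pos: [0.4808, -0.1121, 0.3196]
eef_rot: [-176.6, 2.6, -121.0]
ft_force: [0.3, 0.9, 0.4]
grip_width: 0.0109
```

```bash
python3 -c "
from plan import *
st();st(2)"
```

```text
t 17.5 q [ -2.2  28.4  19.  114.7 -18.1  35.5 -92.3] p [ 0.4808 -0.1121  0.3196] [-176.61    2.58 -121.01] e7 0.2234 Tz 0.011 Fz [0.3 0.9 0.4] w 0.0109
n 2 Tz 0.022+-0.045 T [-0.812  0.858  0.022] e7 -0.1980+-0.0221 F [-0.41  0.24  0.42]
t 17.6 q [ -2.2  28.4  19.  114.7 -18.1  35.5 -92.2] p [ 0.4808 -0.1121  0.3195] [-176.61    2.56 -120.92] e7 -0.2201 Tz -0.023 Fz [-0.6  0.1  0.4] w 0.0105
```

Request:
jog_arm:
  steps:
    - [[0,0,0.0001,4],[0,0,0,4],[0,0,0,4]]

```text
time: 17.9
eef_pos: [0.4807, -0.1122, 0.3194]
eef_rot: [-177.2, 3.2, -132.5]
ft_force: [-0.1, 0.6, 1.6]
grip_width: 0.011
```

```bash
python3 -c "
from plan import *
st();st(2)"
```

```text
t 17.9 q [  -4.5   28.9   22.3  114.8  -20.8   36.  -100.9] p [ 0.4807 -0.1122  0.3194] [-177.2     3.16 -132.51] e7 0.2118 Tz 0.083 Fz [-0.1  0.6  1.6] w 0.011
n 2 Tz 0.025+-0.029 T [-0.838  0.942  0.025] e7 -0.2126+-0.0196 F [0.34 1.56 1.13]
t 18.0 q [  -4.5   28.9   22.4  114.8  -20.8   36.  -100.8] p [ 0.4807 -0.1122  0.3195] [-177.19    3.14 -132.42] e7 -0.2323 Tz 0.054 Fz [0.5 1.  1.1] w 0.0111
```

Request:
jog_arm:
  steps:
    - [[0,0,0.0001,4],[0,0,0,4]]

```text
time: 18.2
eef_pos: [0.4807, -0.1123, 0.3195]
eef_rot: [-177.6, 3.5, -140.1]
ft_force: [-0.5, -0.0, 0.4]
grip_width: 0.0114
```

```bash
python3 -c "
from plan import *
st();st(2)"
```

```text
t 18.2 q [  -6.    29.2   24.6  114.8  -22.7   36.4 -106.7] p [ 0.4807 -0.1123  0.3195] [-177.65    3.49 -140.14] e7 0.209 Tz 0.003 Fz [-0.5 -0.   0.4] w 0.0114
n 2 Tz -0.035+-0.021 T [-0.765  1.041 -0.035] e7 -0.2132+-0.0178 F [-0.83  0.54  1.36]
t 18.3 q [  -6.    29.2   24.6  114.8  -22.7   36.4 -106.6] p [ 0.4807 -0.1122  0.3195] [-177.64    3.48 -140.05] e7 -0.231 Tz -0.056 Fz [-1.1  0.5  1.5] w 0.0108
```

Request:
jog_arm:
  steps:
    - [[0,0,0.0001,4],[0,0,0,4]]

```text
time: 18.5
eef_pos: [0.4806, -0.1123, 0.3194]
eef_rot: [-178.1, 3.7, -147.8]
ft_force: [-0.7, 1.1, 1.1]
grip_width: 0.0111
```

```bash
python3 -c "
from plan import *
st();st(2)"
```

```text
t 18.5 q [  -7.4   29.5   26.8  114.9  -24.5   36.9 -112.4] p [ 0.4806 -0.1123  0.3194] [-178.15    3.75 -147.76] e7 0.1943 Tz 0.101 Fz [-0.7  1.1  1.1] w 0.0111
n 2 Tz 0.055+-0.033 T [-0.722  1.082  0.055] e7 -0.2270+-0.0166 F [-0.64  0.46  2.27]
t 18.6 q [  -7.4   29.5   26.8  114.9  -24.5   36.9 -112.3] p [ 0.4806 -0.1123  0.3195] [-178.13    3.73 -147.68] e7 -0.2437 Tz 0.022 Fz [-0.6  0.6  2.2] w 0.0111
```

Request:
jog_arm:
  steps:
    - [[0,0,0.0003,4],[0,0,0.0003,4]]

```text
time: 18.8
eef_pos: [0.4806, -0.1125, 0.3194]
eef_rot: [-178.7, 4.0, -155.4]
ft_force: [-1.6, 0.9, 5.3]
grip_width: 0.0112
```

```bash
python3 -c "
from plan import *
st();st(2)"
```

```text
t 18.8 q [  -8.8   29.9   29.1  114.9  -26.3   37.4 -118.1] p [ 0.4806 -0.1125  0.3194] [-178.68    3.96 -155.4 ] e7 0.1923 Tz 0.099 Fz [-1.6  0.9  5.3] w 0.0112
n 2 Tz 0.033+-0.008 T [-0.61   1.212  0.033] e7 -0.2274+-0.0066 F [-1.77  0.49  4.86]
t 18.9 q [  -8.9   29.9   29.1  114.9  -26.3   37.4 -118.1] p [ 0.4806 -0.1125  0.3195] [-178.67    3.96 -155.34] e7 -0.2339 Tz 0.025 Fz [-2.4  0.1  4.9] w 0.0112
```

Request:
jog_arm:
  steps:
    - [[0,0,0.0002,4],[0,0,0.0002,4]]

```text
time: 19.1
eef_pos: [0.4805, -0.1126, 0.3194]
eef_rot: [-179.3, 4.1, -163.1]
ft_force: [-1.2, 0.4, 3.5]
grip_width: 0.0115
```

```bash
python3 -c "
from plan import *
st();st(2)"
```

```text
t 19.1 q [ -10.2   30.4   31.3  114.9  -28.2   37.9 -123.9] p [ 0.4805 -0.1126  0.3194] [-179.25    4.1  -163.08] e7 0.1772 Tz 0.091 Fz [-1.2  0.4  3.5] w 0.0115
n 2 Tz -0.013+-0.051 T [-0.486  1.227 -0.013] e7 -0.1983+-0.0212 F [-1.01  0.04  3.84]
t 19.2 q [ -10.3   30.4   31.3  114.9  -28.2   37.9 -123.8] p [ 0.4805 -0.1125  0.3194] [-179.25    4.09 -163.01] e7 -0.2195 Tz -0.064 Fz [-0.9  0.   3.8] w 0.0111
```

Request:
jog_arm:
  steps:
    - [[0,0,0.0001,4],[0,0,0.0001,4]]

```text
time: 19.4
eef_pos: [0.4804, -0.1126, 0.3194]
eef_rot: [-179.8, 4.1, -170.8]
ft_force: [-0.9, -0.0, 3.6]
grip_width: 0.0113
```

```bash
python3 -c "
from plan import *
st();st(2)"
```

```text
t 19.4 q [ -11.6   30.8   33.5  115.   -30.    38.5 -129.7] p [ 0.4804 -0.1126  0.3194] [-179.84    4.15 -170.76] e7 0.1835 Tz 0.112 Fz [-0.9 -0.   3.6] w 0.0113
n 2 Tz 0.076+-0.035 T [-0.415  1.224  0.076] e7 -0.2437+-0.0146 F [-0.97  0.28  4.22]
t 19.5 q [ -11.6   30.8   33.5  115.   -30.    38.5 -129.6] p [ 0.4804 -0.1126  0.3194] [-179.82    4.14 -170.67] e7 -0.2583 Tz 0.04 Fz [-1.2 -0.   4.5] w 0.0115
```

Request:
jog_arm:
  steps:
    - [[0,0,-0.0001,4],[0,0,-0.0001,4]]

```text
time: 19.7
eef_pos: [0.4804, -0.1126, 0.3194]
eef_rot: [179.6, 4.1, -178.4]
ft_force: [-0.3, -1.0, 1.1]
grip_width: 0.011
```

```bash
python3 -c "
from plan import *
st();st(2)"
```

```text
t 19.7 q [ -13.    31.3   35.7  115.   -31.8   39.2 -135.5] p [ 0.4804 -0.1126  0.3194] [ 179.59    4.11 -178.43] e7 0.1918 Tz 0.146 Fz [-0.3 -1.   1.1] w 0.011
n 2 Tz 0.118+-0.051 T [-0.272  1.048  0.118] e7 -0.2454+-0.0148 F [-1.26  1.02  2.41]
t 19.8 q [ -13.    31.3   35.7  115.   -31.7   39.2 -135.4] p [ 0.4804 -0.1126  0.3194] [ 179.61    4.1  -178.34] e7 -0.2602 Tz 0.066 Fz [-1.4  1.1  1.9] w 0.0114
```

Request:
jog_arm:
  steps:
    - [[0,0,0,4],[0,0,0,4]]

```text
time: 20.0
eef_pos: [0.4803, -0.1126, 0.3193]
eef_rot: [179.0, 4.0, 173.9]
ft_force: [-0.8, 0.1, 2.2]
grip_width: 0.0115
```

```bash
python3 -c "
from plan import *
st();st(2)"
```

```text
t 20.0 q [ -14.4   31.9   37.9  115.1  -33.5   39.9 -141.3] p [ 0.4803 -0.1126  0.3193] [179.02   3.99 173.91] e7 0.1709 Tz 0.143 Fz [-0.8  0.1  2.2] w 0.0115
n 2 Tz 0.126+-0.014 T [-0.19   1.198  0.126] e7 -0.2563+-0.0145 F [-0.84 -0.26  2.96]
t 20.1 q [ -14.4   31.9   38.   115.1  -33.5   39.9 -141.2] p [ 0.4803 -0.1126  0.3193] [179.04   3.98 173.99] e7 -0.2708 Tz 0.112 Fz [-0.9 -0.8  3.2] w 0.0116
```

Request:
jog_arm:
  steps:
    - [[0,0,0,3],[0,0,0,3]]

```text
time: 20.3
eef_pos: [0.4803, -0.1126, 0.3193]
eef_rot: [178.6, 3.9, 168.3]
ft_force: [-0.9, -0.2, 1.7]
grip_width: 0.0115
```

```bash
python3 -c "
from plan import *
st();st(2)"
```

```text
t 20.3 q [ -15.3   32.3   39.5  115.1  -34.8   40.5 -145.6] p [ 0.4803 -0.1126  0.3193] [178.62   3.85 168.31] e7 0.0694 Tz 0.162 Fz [-0.9 -0.2  1.7] w 0.0115
n 2 Tz 0.131+-0.030 T [-0.12   1.168  0.131] e7 -0.2445+-0.0088 F [-0.88 -0.34  3.  ]
t 20.4 q [ -15.3   32.3   39.6  115.1  -34.8   40.5 -145.5] p [ 0.4803 -0.1126  0.3193] [178.64   3.85 168.35] e7 -0.2533 Tz 0.161 Fz [-0.8 -0.1  3.4] w 0.0116
```

Request:
jog_arm:
  steps:
    - [[0,0,0,2],[0,0,0,2]]

```text
time: 20.6
eef_pos: [0.4803, -0.1126, 0.3193]
eef_rot: [178.3, 3.7, 164.4]
ft_force: [0.5, -0.1, 2.3]
grip_width: 0.0113
```

```bash
python3 -c "
from plan import *
st();st(4)"
```

```text
t 20.6 q [ -16.    32.6   40.7  115.1  -35.7   40.9 -148.6] p [ 0.4803 -0.1126  0.3193] [178.34   3.74 164.4 ] e7 0.0036 Tz 0.169 Fz [ 0.5 -0.1  2.3] w 0.0113
n 4 Tz 0.155+-0.028 T [-0.11   1.101  0.155] e7 -0.1953+-0.0339 F [-0.91 -0.61  2.48]
t 20.8 q [ -16.    32.6   40.7  115.1  -35.7   40.9 -148.5] p [ 0.4802 -0.1126  0.3193] [178.36   3.74 164.46] e7 -0.154 Tz 0.169 Fz [-0.9 -0.6  2.1] w 0.0113
```

Request:
jog_arm:
  steps:
    - [[0,0,0,2]]

```text
time: 20.9
eef_pos: [0.4802, -0.1125, 0.3193]
eef_rot: [178.2, 3.7, 162.4]
ft_force: [-0.8, 0.0, 2.0]
grip_width: 0.0116
```

```bash
python3 -c "
from plan import *
st();st(4)"
```

```text
t 20.9 q [ -16.3   32.8   41.2  115.1  -36.1   41.1 -150.1] p [ 0.4802 -0.1125  0.3193] [178.21   3.67 162.39] e7 0.0839 Tz 0.131 Fz [-0.8  0.   2. ] w 0.0116
n 4 Tz 0.176+-0.036 T [-0.041  1.09   0.176] e7 -0.1915+-0.0332 F [-0.73 -0.33  3.  ]
t 21.1 q [ -16.3   32.8   41.2  115.1  -36.1   41.1 -150. ] p [ 0.4803 -0.1125  0.3193] [178.23   3.68 162.46] e7 -0.1542 Tz 0.194 Fz [-0.3 -0.2  2.6] w 0.0115
```

Request:
jog_arm:
  steps:
    - [[0,0,0,2]]

```text
time: 21.2
eef_pos: [0.4802, -0.1125, 0.3193]
eef_rot: [178.1, 3.6, 160.4]
ft_force: [-0.8, -0.7, 2.7]
grip_width: 0.0116
```

```bash
python3 -c "
from plan import *
st();st(7)"
```

```text
t 21.2 q [ -16.6   32.9   41.8  115.1  -36.6   41.3 -151.6] p [ 0.4802 -0.1125  0.3193] [178.09   3.61 160.37] e7 0.0761 Tz 0.174 Fz [-0.8 -0.7  2.7] w 0.0116
n 7 Tz 0.159+-0.021 T [-0.055  1.097  0.159] e7 -0.1795+-0.0342 F [-0.47 -0.41  2.78]
t 21.55 q [ -16.6   32.9   41.8  115.1  -36.6   41.3 -151.6] p [ 0.4802 -0.1125  0.3193] [178.09   3.61 160.46] e7 -0.153 Tz 0.128 Fz [-0.8 -0.4  2.8] w 0.0114
```

Request:
jog_arm:
  steps:
    - [[0,0,0,2]]
  force: 60

```text
time: 21.65
eef_pos: [0.4802, -0.1125, 0.3193]
eef_rot: [178.0, 3.5, 158.4]
ft_force: [-0.8, -0.4, 2.9]
grip_width: 0.0114
```

```bash
python3 -c "
from plan import *
st();st(5)"
```

```text
t 21.65 q [ -17.    33.1   42.4  115.1  -37.    41.5 -153.2] p [ 0.4802 -0.1125  0.3193] [177.96   3.52 158.37] e7 0.0785 Tz 0.201 Fz [-0.8 -0.4  2.9] w 0.0114
n 5 Tz 0.159+-0.027 T [-0.026  1.293  0.159] e7 -0.1605+-0.0349 F [-0.84 -0.3   3.38]
t 21.9 q [ -17.    33.1   42.4  115.1  -37.    41.5 -153.1] p [ 0.4802 -0.1125  0.3193] [177.97   3.53 158.45] e7 -0.1252 Tz 0.111 Fz [-1.  -0.2  3.4] w 0.011
```

```bash
python3 - <<'E'
from station import env
import cv2,numpy as np
for n in("wrist","scene"):
    p,d=env.snapshot(n)
    if n=="scene":p=cv2.resize(p[150:320,180:380],None,fx=3.5,fy=3.5,interpolation=cv2.INTER_CUBIC)
    cv2.imwrite(f"pics/c9{n}.png",p[:,:,::-1])
E
```

```text
(no output)
```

View pics/c9wrist.png

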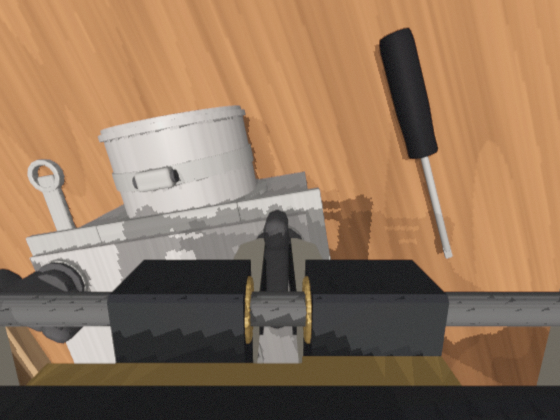

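View pics/c9scene.png

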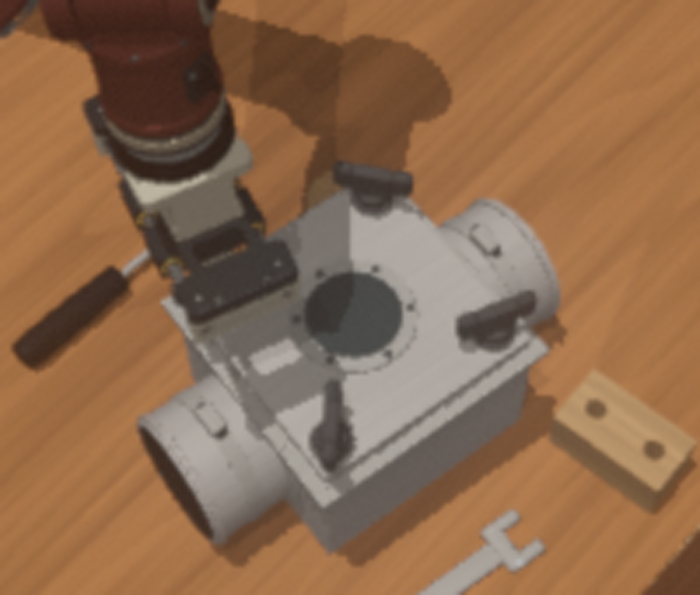

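Request:
jog_arm:
  steps:
    - [[0,0,0,2]]

```text
time: 22.1
eef_pos: [0.4802, -0.1125, 0.3193]
eef_rot: [177.8, 3.4, 156.4]
ft_force: [-0.4, -0.1, 2.1]
grip_width: 0.0108
```

```bash
python3 -c "
from plan import *
st()"
```

```text
t 22.1 q [ -17.3   33.3   42.9  115.1  -37.5   41.7 -154.7] p [ 0.4802 -0.1125  0.3193] [177.83   3.45 156.36] e7 0.0763 Tz 0.268 Fz [-0.4 -0.1  2.1] w 0.0108
```

Request:
jog_arm:
  steps:
    - [[0,0,0,1.5]]

```text
time: 22.2
eef_pos: [0.4801, -0.1125, 0.3193]
eef_rot: [177.7, 3.4, 154.7]
ft_force: [0.2, -0.6, 3.1]
grip_width: 0.0113
```

```bash
python3 -c "
from plan import *
st();st(5)"
```

```text
t 22.2 q [ -17.6   33.4   43.5  115.2  -37.9   41.9 -155.9] p [ 0.4801 -0.1125  0.3193] [177.73   3.37 154.73] e7 -0.0752 Tz 0.221 Fz [ 0.2 -0.6  3.1] w 0.0113
n 5 Tz 0.173+-0.021 T [0.035 1.299 0.173] e7 -0.1921+-0.0354 F [-0.43 -0.    3.12]
t 22.45 q [ -17.6   33.4   43.4  115.2  -37.9   41.9 -155.8] p [ 0.4801 -0.1124  0.3193] [177.74   3.38 154.86] e7 -0.1546 Tz 0.153 Fz [-0.6 -0.9  2.8] w 0.011
```

Nut_c is firm too, with the moving torque around 0.22 N m. I release it, wind the wrist back and go to nut_b.

Request:
jog_arm:
  steps:
    - [[0,0,0,0],[0,0,0,0],[0,0,-0.02,0],[0,0,-0.025,0],[0,0,-0.01,-4],[0,0,0,-7],[0,0,0,-7],[0,0,0,-7],[0,0,0,-7],[0,0,0,-7],[0,0,0,-7],[0,0,0,-7]]
  hand: 0.35

```text
time: 23.65
eef_pos: [0.4823, -0.1118, 0.378]
eef_rot: [-177.6, 5.2, -150.6]
ft_force: [-0.6, -0.6, -0.4]
grip_width: 0.0325
```

Request:
jog_arm:
  steps:
    - [[0,0,0,-7],[0,0,0,-7],[0,0,0,-7],[0,0,0,-7],[0,0,0,-7],[0,0,0,-7],[0,0,0,-7],[0,0,0,-7],[0,0,0,-7],[0,0,0,-7],[0,0,0,-7],[0,0,0,-7]]

```text
time: 24.85
eef_pos: [0.4875, -0.1113, 0.3804]
eef_rot: [-173.0, -2.7, -64.3]
ft_force: [-0.1, -0.5, -1.0]
grip_width: 0.0326
```

```bash
python3 -c "
from plan import *
st()";python3 plan.py 0.627 -0.1347 0.205 0 12
```

```text
t 24.85 q [  4.5  22.5   8.8 110.5  -8.6  40.3 -45.4] p [ 0.4875 -0.1113  0.3804] [-173.01   -2.71  -64.25] e7 -0.6944 Tz -0.056 Fz [-0.1 -0.5 -1. ] w 0.0326
grasp now [ 0.5093 -0.1095  0.2148]
[[0.006, -0.008, 0.002, 0.0], [0.006, -0.008, 0.002, 0.0], [0.006, -0.008, 0.002, 0.0], [0.006, -0.008, 0.002, 0.0], [0.006, -0.008, 0.002, 0.0], [0.006, -0.008, 0.002, 0.0], [0.006, -0.007, 0.002, 0.0], [0.006, -0.008, 0.002, 0.0], [0.006, -0.007, 0.002, 0.0], [0.006, -0.008, 0.002, 0.0], [0.007, -0.007, 0.002, 0.0], [0.006, -0.008, 0.003, 0.0]] end [ 0.6271 -0.1344  0.2048] [-173.    -2.7  -64.3]
```

Request:
jog_arm:
  steps:
    - [[0.024,-0.031,0.006,0],[0.024,-0.031,0.006,0],[0.02,-0.025,0.005,0]]

```text
time: 25.15
eef_pos: [0.5962, -0.1345, 0.3773]
eef_rot: [-172.9, -2.5, -64.4]
ft_force: [-0.1, -0.8, -0.0]
grip_width: 0.0327
```

```bash
python3 -c "
from plan import *
st()";python3 plan.py 0.627 -0.1347 0.205 -104 12
```

```text
t 25.15 q [  5.8  32.    8.6  93.5  -9.5  48.  -45.5] p [ 0.5962 -0.1345  0.3773] [-172.87   -2.46  -64.42] e7 0.0148 Tz -0.006 Fz [-0.1 -0.8 -0. ] w 0.0327
grasp now [ 0.618  -0.1319  0.2117]
[[0.001, -0.001, 0.001, -8.7], [0.001, -0.0, 0.001, -8.7], [0.001, -0.0, 0.001, -8.7], [0.001, -0.0, 0.001, -8.7], [0.001, -0.0, 0.0, -8.7], [0.001, -0.0, 0.001, -8.6], [0.0, -0.0, 0.0, -8.7], [0.001, -0.0, 0.001, -8.6], [0.0, -0.0, 0.0, -8.7], [0.001, -0.0, 0.001, -8.6], [0.001, -0.0, 0.0, -8.7], [0.0, -0.0, 0.001, -8.6]] end [ 0.627  -0.1347  0.2048] [175.9  -6.3  40. ]
```

Request:
jog_arm:
  steps:
    - [[0,0,0,-4],[0,0,0,-4],[0,0,0,-4],[0,0,0,-4],[0,0,0,-4],[0,0,0,-4]]

```text
time: 25.75
eef_pos: [0.6031, -0.1349, 0.3757]
eef_rot: [-173.9, -5.7, -40.1]
ft_force: [-0.6, 0.2, 0.2]
grip_width: 0.0325
```

```bash
cat >> plan.py <<'E'
def tilt():
    s=env.read_state();R=Ro.from_euler('xyz',s['eef_rot'],degrees=True)
    z=R.apply([0,0,1]);print('tilt world xy deg',np.degrees(z[:2]).round(2),'yaw',s['eef_rot'][2].round(1),'t',s['time'],'grasp',(s['eef_pos']+.167*z).round(4))
E
python3 -c "
from plan import *
tilt();st()"
```

```text
tilt world xy deg [8.28 1.02] yaw -40.1 t 25.75 grasp [ 0.6272 -0.1319  0.2104]
t 25.75 q [ 10.1  32.4   1.6  92.7  -4.8  47.1 -25.3] p [ 0.6031 -0.1349  0.3757] [-173.87   -5.72  -40.11] e7 -0.3957 Tz 0.023 Fz [-0.6  0.2  0.2] w 0.0325
```

Request:
jog_arm:
  steps:
    - [[0,0,0,-8.5],[0,0,0,-8.5],[0,0,0,-8.5]]

```text
time: 26.05
eef_pos: [0.6042, -0.1346, 0.3757]
eef_rot: [-176.8, -8.1, -14.1]
ft_force: [-0.0, -0.1, -0.2]
grip_width: 0.0325
```

```bash
python3 -c "
from plan import *
tilt()"
```

```text
tilt world xy deg [8.6  1.14] yaw -14.1 t 26.05 grasp [ 0.6293 -0.1313  0.2106]
```

Request:
jog_arm:
  steps:
    - [[0,0,0,8.5],[0,0,0,8.5],[0,0,0,8.5]]

```text
time: 26.35
eef_pos: [0.605, -0.1356, 0.3756]
eef_rot: [-173.2, -6.0, -40.3]
ft_force: [-0.2, 0.5, -0.6]
grip_width: 0.0327
```

```bash
python3 -c "
from plan import *
tilt()"
```

```text
tilt world xy deg [8.92 1.34] yaw -40.3 t 26.35 grasp [ 0.631  -0.1317  0.2106]
```

Request:
jog_arm:
  steps:
    - [[0,0,-0.05,0],[0,0,-0.05,0],[0,0,-0.05,0]]

```text
time: 26.65
eef_pos: [0.5824, -0.1381, 0.518]
eef_rot: [-173.4, -5.0, -40.6]
ft_force: [0.7, -1.1, 0.6]
grip_width: 0.0324
```

```bash
python3 -c "
from plan import *
tilt();st()"
```

```text
tilt world xy deg [8.05 1.75] yaw -40.6 t 26.65 grasp [ 0.6059 -0.133   0.3528]
t 26.65 q [ 10.6  24.1   2.2  82.9  -4.8  65.6 -26.1] p [ 0.5824 -0.1381  0.518 ] [-173.42   -5.01  -40.59] e7 0.019 Tz 0.04 Fz [ 0.7 -1.1  0.6] w 0.0324
```

Request:
jog_arm:
  steps:
    - [[0,0,0,0],[0,0,0,0],[0,0,0,0]]

```text
time: 26.95
eef_pos: [0.5829, -0.1387, 0.5273]
eef_rot: [-172.6, -6.0, -40.9]
ft_force: [0.1, 0.1, -0.0]
grip_width: 0.0324
```

```bash
python3 -c "
from plan import *
tilt();st()"
```

```text
tilt world xy deg [9.31 1.63] yaw -40.9 t 26.95 grasp [ 0.6101 -0.134   0.3626]
t 26.95 q [ 10.7  23.6   2.2  82.2  -4.9  65.4 -26.1] p [ 0.5829 -0.1387  0.5273] [-172.65   -6.04  -40.87] e7 -0.01 Tz -0.033 Fz [ 0.1  0.1 -0. ] w 0.0324
```

Request:
jog_arm:
  steps:
    - [[0,0,0,0],[0,0,0,0],[0,0,0,0]]

```text
time: 27.25
eef_pos: [0.5832, -0.1384, 0.5233]
eef_rot: [-172.8, -5.7, -40.9]
ft_force: [0.8, -0.5, -0.4]
grip_width: 0.0326
```

```bash
python3 -c "
from plan import *
tilt();st()"
```

```text
tilt world xy deg [8.96 1.77] yaw -40.9 t 27.25 grasp [ 0.6093 -0.1333  0.3584]
t 27.25 q [ 10.7  23.9   2.1  82.5  -5.   65.3 -26.2] p [ 0.5832 -0.1384  0.5233] [-172.79   -5.67  -40.86] e7 -0.0097 Tz 0.008 Fz [ 0.8 -0.5 -0.4] w 0.0326
```

Request:
jog_arm:
  steps:
    - [[0,0,0.05,0],[0,0,0.05,0],[0,0,0.04,0]]

```text
time: 27.55
eef_pos: [0.6078, -0.1351, 0.389]
eef_rot: [-172.3, -6.5, -41.0]
ft_force: [0.3, -0.1, 0.5]
grip_width: 0.033
```

```bash
python3 -c "
from plan import *
tilt();st()"
```

```text
tilt world xy deg [9.9  1.55] yaw -41.0 t 27.55 grasp [ 0.6366 -0.1306  0.2246]
t 27.55 q [ 10.4  31.7   1.4  91.5  -5.7  47.4 -25.5] p [ 0.6078 -0.1351  0.389 ] [-172.31   -6.53  -41.  ] e7 -0.0334 Tz 0.047 Fz [ 0.3 -0.1  0.5] w 0.033
```

Request:
jog_arm:
  steps:
    - [[0,0,0,0],[0,0,0,0]]

```text
time: 27.75
eef_pos: [0.6069, -0.1344, 0.3825]
eef_rot: [-172.7, -5.8, -40.9]
ft_force: [-0.1, -1.2, 0.4]
grip_width: 0.0327
```

```bash
python3 -c "
from plan import *
tilt()"
```

```text
tilt world xy deg [9.11 1.75] yaw -40.9 t 27.75 grasp [ 0.6334 -0.1293  0.2177]
```

Request:
jog_arm:
  steps:
    - [[0,0,0,0],[0,0,0,0]]

```text
time: 27.95
eef_pos: [0.6075, -0.1348, 0.3859]
eef_rot: [-172.6, -6.1, -40.9]
ft_force: [0.3, 1.1, 0.5]
grip_width: 0.0323
```

```bash
python3 -c "
from plan import *
tilt()"
```

```text
tilt world xy deg [9.39 1.68] yaw -40.9 t 27.95 grasp [ 0.6348 -0.1299  0.2212]
```

```bash
python3 plan.py 0.627 -0.1347 0.205 -81 10
```

```text
grasp now [ 0.6348 -0.1299  0.2212]
[[-0.0, 0.001, 0.001, -8.1], [-0.001, 0.001, 0.002, -8.1], [-0.001, 0.001, 0.001, -8.1], [-0.001, 0.001, 0.002, -8.1], [-0.001, 0.001, 0.001, -8.1], [-0.001, 0.0, 0.002, -8.1], [-0.001, 0.0, 0.001, -8.1], [-0.001, 0.0, 0.002, -8.1], [-0.001, 0.0, 0.001, -8.1], [-0.001, 0.001, 0.002, -8.1]] end [ 0.6275 -0.1347  0.2046] [175.1  -8.3  40.8]
```

Request:
jog_arm:
  steps:
    - [[-0.001,0.001,0.001,-8.1],[-0.001,0.001,0.001,-8.1],[-0.001,0.001,0.001,-8.1],[-0.001,0.001,0.001,-8.1],[-0.001,0.001,0.001,-8.1],[-0.001,0,0.001,-8.1],[-0.001,0,0.001,-8.1],[-0.001,0,0.001,-8.1],[-0.001,0,0.001,-8.1],[-0.001,0.001,0.001,-6]]

```text
time: 28.95
eef_pos: [0.6009, -0.1421, 0.3985]
eef_rot: [172.7, -9.4, 42.0]
ft_force: [0.6, 1.2, 0.4]
grip_width: 0.0333
```

```bash
python3 wl.py pics/wb1.png 0.627 -0.1347 0.158;  python3 -c "
from plan import *
tilt()"
```

```text
bar rect ((625.9307861328125, -134.9132537841797), (11.1220121383667, 56.3701057434082), 39.101165771484375) mean [ 0.6238 -0.1334] ang 129.1852281262738 1253 ztop [0.1613 0.163  0.1641]
t 29.0 q [ 25.1  31.7 -21.1  92.   11.7  46.8  42.3] p [ 0.6009 -0.1428  0.3986] [172.65  -9.36  42.04] e7 0.1754 Tz 0.003 Fz [-0.6 -0.7  1.1] w 0.0326
tilt world xy deg [11.78  0.74] yaw 42.0 t 29.0 grasp [ 0.6352 -0.1407  0.2352]
```

View pics/wb1.png

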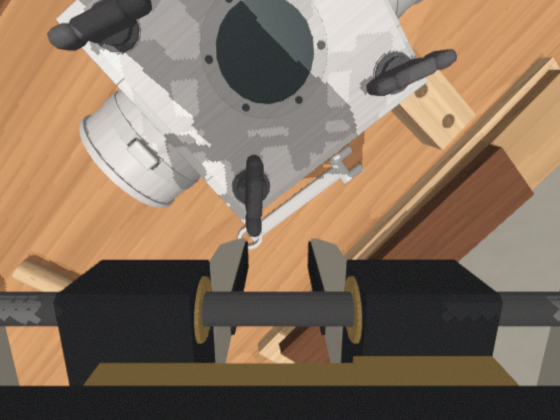

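Request:
jog_arm:
  steps:
    - [[0,0,0,0],[0,0,0,0],[0,0,0,0],[0,0,0,0],[0,0,0,0],[0,0,0,0]]

```text
time: 29.6
eef_pos: [0.6012, -0.1431, 0.4029]
eef_rot: [172.3, -9.6, 41.6]
ft_force: [-0.2, 0.7, 0.3]
grip_width: 0.0327
```

```bash
python3 -c "
from plan import *
tilt();st()"
```

```text
tilt world xy deg [12.16  0.56] yaw 41.6 t 29.6 grasp [ 0.6366 -0.1415  0.2397]
t 29.6 q [ 25.1  31.4 -21.   91.8  11.7  46.9  41.9] p [ 0.6012 -0.1431  0.4029] [172.32  -9.59  41.62] e7 -0.0103 Tz -0.015 Fz [-0.2  0.7  0.3] w 0.0327
```

```bash
python3 -c "
from plan import *
for i in range(5):
    env.snapshot('top');s=env.read_state();print(s['joint_pos'].round(2),s['joint_efforts'].round(2),s['eef_pos'][2].round(4))
tilt()"
```

```text
[ 25.07  31.43 -20.98  91.78  11.66  46.88  41.95] [ 8.000e-02 -4.166e+01 -3.240e+00 -1.613e+01 -5.000e-02 -5.500e-01
 -1.000e-02] 0.4029
[ 25.07  31.43 -20.98  91.79  11.66  46.88  41.96] [-0.000e+00 -4.172e+01 -3.300e+00 -1.614e+01 -6.000e-02 -5.500e-01
 -1.000e-02] 0.4028
[ 25.08  31.43 -20.98  91.79  11.66  46.88  41.96] [-3.000e-02 -4.171e+01 -3.320e+00 -1.614e+01 -6.000e-02 -5.600e-01
 -1.000e-02] 0.4028
[ 25.08  31.43 -20.98  91.78  11.67  46.88  41.96] [-3.000e-02 -4.170e+01 -3.320e+00 -1.613e+01 -6.000e-02 -5.500e-01
 -1.000e-02] 0.4028
[ 25.08  31.44 -20.98  91.78  11.67  46.88  41.96] [-3.000e-02 -4.168e+01 -3.320e+00 -1.613e+01 -6.000e-02 -5.500e-01
 -1.000e-02] 0.4028
tilt world xy deg [12.15  0.56] yaw 41.6 t 29.85 grasp [ 0.6365 -0.1416  0.2396]
```

Request:
jog_arm:
  steps:
    - [[0,0,0,0],[0,0,0,0],[0,0,0,0]]

```text
time: 30.15
eef_pos: [0.6011, -0.1433, 0.4026]
eef_rot: [172.3, -9.6, 41.6]
ft_force: [0.1, 0.5, 0.9]
grip_width: 0.0328
```

```bash
python3 -c "
from plan import *
tilt();st()"
```

```text
tilt world xy deg [12.14  0.57] yaw 41.6 t 30.15 grasp [ 0.6365 -0.1417  0.2394]
t 30.15 q [ 25.1  31.4 -21.   91.8  11.7  46.9  42. ] p [ 0.6011 -0.1433  0.4026] [172.34  -9.58  41.61] e7 -0.0112 Tz -0.055 Fz [0.1 0.5 0.9] w 0.0328
```

```bash
python3 - <<'E'
import numpy as np
from scipy.optimize import least_squares
# j3~small samples: (j2,j4,j6,r,z, j3)
D=np.array([
[35.291,81.641,63.222,np.hypot(.26301,.59406),.40356],
[40.1,86.9,53.3,np.hypot(.6523,.0005),.3218],
[39.4,89.0,49.9,np.hypot(.645,.0014),.3199],
[27.8,114.5,34.7,np.hypot(.4809,.1118),.3198],
[22.5,110.5,40.3,np.hypot(.4875,.1113),.3804],
[32.0,93.5,48.0,np.hypot(.5962,.1345),.3773],
[24.1,82.9,65.6,np.hypot(.5824,.1381),.518],
[23.9,82.5,65.3,np.hypot(.5832,.1384),.5233],
[31.7,91.5,47.4,np.hypot(.6078,.1351),.389],
])
def f(p):
    L1,L2,L3,h,a=p
    j2,j24,s=np.radians(D[:,0]),np.radians(D[:,0]+D[:,1]),np.radians(D[:,0]+D[:,1]+D[:,2])
    r=L1*np.sin(j2)+L2*np.sin(j24)+L3*np.sin(s)-a*np.cos(s)
    z=h+L1*np.cos(j2)+L2*np.cos(j24)+L3*np.cos(s)+a*np.sin(s)
    return np.r_[r-D[:,3],z-D[:,4]]
o=least_squares(f,[.42,.4,.13,.33,.05]);p=o.x;print(p.round(4),np.abs(o.fun).max())
L1,L2,L3,h,a=p
def fk(j2,j4,j6):
    j2,j24,s=np.radians([j2,j2+j4,j2+j4+j6]);return (L1*np.sin(j2)+L2*np.sin(j24)+L3*np.sin(s)-a*np.cos(s),h+L1*np.cos(j2)+L2*np.cos(j24)+L3*np.cos(s)+a*np.sin(s))
from scipy.optimize import fsolve
for tilt in(12,6,0,-5):
  for z in(.30,.34,.38,.42):
    out=[]
    for r in(.34,.38,.42,.46):
        try:
            s,i,e,m=fsolve(lambda q:np.array(fk(q[0],q[1],180-tilt-q[0]-q[1]))-[r,z],[25,110],full_output=1)
            out.append((r,s[0].round(0),s[1].round(0),(180-tilt-s.sum()).round(0),e))
        except Exception as ex: pass
    print(tilt,z,out)
E
```

```text
[0.5479 0.3659 0.1329 0.2556 0.0074] 0.002494594920351423
12 0.3 [(0.34, np.float64(19.0), np.float64(141.0), np.float64(8.0), 1), (0.38, np.float64(22.0), np.float64(135.0), np.float64(11.0), 1), (0.42, np.float64(24.0), np.float64(130.0), np.float64(14.0), 1), (0.46, np.float64(26.0), np.float64(124.0), np.float64(18.0), 1)]
12 0.34 [(0.34, np.float64(13.0), np.float64(138.0), np.float64(17.0), 1), (0.38, np.float64(16.0), np.float64(132.0), np.float64(19.0), 1), (0.42, np.float64(19.0), np.float64(127.0), np.float64(22.0), 1), (0.46, np.float64(22.0), np.float64(121.0), np.float64(24.0), 1)]
12 0.38 [(0.34, np.float64(8.0), np.float64(134.0), np.float64(26.0), 1), (0.38, np.float64(12.0), np.float64(129.0), np.float64(27.0), 1), (0.42, np.float64(15.0), np.float64(124.0), np.float64(29.0), 1), (0.46, np.float64(19.0), np.float64(118.0), np.float64(31.0), 1)]
12 0.42 [(0.34, np.float64(4.0), np.float64(130.0), np.float64(34.0), 1), (0.38, np.float64(8.0), np.float64(125.0), np.float64(35.0), 1), (0.42, np.float64(12.0), np.float64(120.0), np.float64(36.0), 1), (0.46, np.float64(15.
[... 2604 characters left out ...]
, np.float64(40.0), 1), (0.42, np.float64(22.0), np.float64(121.0), np.float64(42.0), 1), (0.46, np.float64(25.0), np.float64(115.0), np.float64(45.0), 1)]
-5 0.38 [(0.34, np.float64(11.0), np.float64(128.0), np.float64(45.0), 1), (0.38, np.float64(15.0), np.float64(123.0), np.float64(47.0), 1), (0.42, np.float64(18.0), np.float64(118.0), np.float64(49.0), 1), (0.46, np.float64(21.0), np.float64(112.0), np.float64(51.0), 1)]
-5 0.42 [(0.34, np.float64(8.0), np.float64(125.0), np.float64(53.0), 1), (0.38, np.float64(11.0), np.float64(120.0), np.float64(54.0), 1), (0.42, np.float64(15.0), np.float64(114.0), np.float64(56.0), 1), (0.46, np.float64(18.0), np.float64(109.0), np.float64(58.0), 1)]
```

```bash
python3 plan.py 0.6259 -0.1349 0.185 2.5 2;  python3 plan.py 0.6259 -0.1349 0.156 2.5 4
```

```text
grasp now [ 0.6365 -0.1417  0.2394]
[[-0.006, -0.01, 0.025, 1.2], [-0.007, -0.009, 0.026, 1.3]] end [ 0.6256 -0.1351  0.1849] [172.8  -9.9  39.1]
grasp now [ 0.6365 -0.1417  0.2394]
[[-0.004, -0.006, 0.02, 0.6], [-0.004, -0.006, 0.02, 0.6], [-0.005, -0.005, 0.02, 0.7], [-0.005, -0.006, 0.019, 0.6]] end [ 0.6253 -0.1348  0.1562] [172.8  -9.9  39.1]
```

Request:
jog_arm:
  steps:
    - [[-0.006,-0.01,0.025,1.2],[-0.007,-0.009,0.02,1.3]]

```text
time: 30.35
eef_pos: [0.5906, -0.1372, 0.3565]
eef_rot: [172.3, -10.3, 39.0]
ft_force: [0.2, -0.3, 0.2]
grip_width: 0.0324
```

```bash
python3 -c "
from plan import *
st(1);tilt()";python3 plan.py 0.6259 -0.1349 0.156 0 2
```

```text
n 1 Tz 0.001+-0.000 T [-0.066  0.251  0.001] e7 -0.0833+-0.0000 F [-1.94  0.16 -2.08]
t 30.4 q [ 23.8  33.2 -19.1  97.6  12.6  39.1  38. ] p [ 0.5888 -0.1368  0.353 ] [172.7  -10.01  38.96] e7 -0.0833 Tz 0.001 Fz [-1.9  0.2 -2.1] w 0.0325
tilt world xy deg [12.26  0.55] yaw 39.0 t 30.4 grasp [ 0.6245 -0.1352  0.1899]
grasp now [ 0.6245 -0.1352  0.1899]
[[-0.002, -0.002, 0.017, 0.0], [-0.003, -0.002, 0.016, 0.0]] end [ 0.6254 -0.1348  0.1563] [172.7 -10.   39. ]
```

Request:
jog_arm:
  steps:
    - [[-0.001,-0.002,0.018,0],[-0.003,-0.002,0.013,0]]

```text
time: 30.6
eef_pos: [0.5905, -0.1357, 0.3222]
eef_rot: [172.6, -10.1, 39.0]
ft_force: [0.6, -0.6, -0.8]
grip_width: 0.0325
```

```bash
python3 -c "
from plan import *
st(1);tilt()";python3 plan.py 0.6259 -0.1349 0.155 0 1
```

```text
n 1 Tz 0.039+-0.000 T [-0.06   0.154  0.039] e7 -0.0365+-0.0000 F [-0.78 -0.33 -0.54]
t 30.65 q [ 22.9  35.5 -18.   99.4  13.8  35.   37. ] p [ 0.5899 -0.1359  0.3205] [172.71  -9.97  38.99] e7 -0.0365 Tz 0.039 Fz [-0.8 -0.3 -0.5] w 0.0326
tilt world xy deg [12.22  0.54] yaw 39.0 t 30.65 grasp [ 0.6255 -0.1344  0.1573]
grasp now [ 0.6255 -0.1344  0.1573]
[[-0.0005, 0.0003, 0.0024, 0.0]] end [ 0.6259 -0.1349  0.1549] [172.7 -10.   39. ]
```

Next I close lightly and try to level the tool, pivoting it about the gripped slack nut.

Request:
jog_arm:
  steps:
    - [[0,0,0.002,0],[0,0,0,0],[0,0,0,0],[0,0,0,0]]
  hand: 0
  force: 30

```text
time: 31.05
eef_pos: [0.5899, -0.1373, 0.319]
eef_rot: [172.8, -9.7, 39.0]
ft_force: [3.2, 1.4, -4.1]
grip_width: 0.0136
```

```bash
python3 -c "
from plan import *
st();tilt()
s=env.read_state();R=Ro.from_euler('xyz',s['eef_rot'],degrees=True);print(R.inv().apply([.003,0,0]).round(4))"
```

```text
t 31.05 q [ 22.9  35.6 -17.9  99.4  13.9  35.1  37. ] p [ 0.5899 -0.1373  0.319 ] [172.76  -9.72  38.95] e7 -0.0567 Tz 0.077 Fz [ 3.2  1.4 -4.1] w 0.0136
tilt world xy deg [12.    0.42] yaw 39.0 t 31.05 grasp [ 0.6249 -0.1361  0.1558]
[0.0023 0.0018 0.0006]
```

Request:
jog_arm:
  steps:
    - [[0.0023,0.0018,0.0006,0],[0.0023,0.0018,0.0006,0],[0.0023,0.0018,0.0006,0]]

```text
time: 31.35
eef_pos: [0.5938, -0.137, 0.3196]
eef_rot: [173.5, -8.7, 38.9]
ft_force: [-7.5, -0.5, 3.8]
grip_width: 0.0135
```

```bash
python3 -c "
from plan import *
st();tilt()"
```

```text
t 31.35 q [ 22.6  36.  -17.8  98.3  13.9  37.   37. ] p [ 0.5938 -0.137   0.3196] [173.46  -8.73  38.89] e7 -0.1021 Tz 0.045 Fz [-7.5 -0.5  3.8] w 0.0135
tilt world xy deg [10.83  0.34] yaw 38.9 t 31.35 grasp [ 0.6253 -0.136   0.1556]
```

Request:
jog_arm:
  steps:
    - [[0.004,0.003,0.001,0],[0.004,0.003,0.001,0],[0.004,0.003,0.001,0],[0.004,0.003,0.001,0]]

```text
time: 31.75
eef_pos: [0.6022, -0.1365, 0.3206]
eef_rot: [175.0, -6.5, 38.7]
ft_force: [-11.5, 1.3, 8.7]
grip_width: 0.0125
```

```bash
python3 -c "
from plan import *
st();tilt()"
```

```text
t 31.75 q [ 21.8  36.9 -17.5  95.8  13.9  41.2  37. ] p [ 0.6022 -0.1365  0.3206] [174.98  -6.46  38.71] e7 -0.0911 Tz 0.02 Fz [-11.5   1.3   8.7] w 0.0125
tilt world xy deg [8.15 0.11] yaw 38.7 t 31.75 grasp [ 0.626  -0.1362  0.1553]
```

Request:
jog_arm:
  steps:
    - [[0.005,0.004,0.0005,0],[0.005,0.004,0.0005,0],[0.005,0.004,0.0005,0],[0.005,0.004,0.0005,0],[0.005,0.004,0.0003,0],[0.005,0.004,0.0003,0]]

```text
time: 32.35
eef_pos: [0.6185, -0.1361, 0.3219]
eef_rot: [178.0, -2.2, 38.6]
ft_force: [-12.3, 1.5, 7.9]
grip_width: 0.0114
```

```bash
python3 -c "
from plan import *
st();tilt()"
```

```text
t 32.35 q [ 20.5  38.8 -17.   91.   13.7  49.3  37.2] p [ 0.6185 -0.1361  0.3219] [178.05  -2.16  38.58] e7 -0.061 Tz 0.008 Fz [-12.3   1.5   7.9] w 0.0114
tilt world xy deg [ 2.9  -0.18] yaw 38.6 t 32.35 grasp [ 0.627  -0.1366  0.1551]
```

Request:
jog_arm:
  steps:
    - [[0.005,0.004,0,0],[0.005,0.004,0,0],[0.004,0.003,0,0],[0,0,0,0]]
  force: 50

```text
time: 32.75
eef_pos: [0.626, -0.1355, 0.3223]
eef_rot: [179.4, -0.1, 38.7]
ft_force: [1.6, -0.3, -7.2]
grip_width: 0.011
```

```bash
python3 -c "
from plan import *
st();tilt()"
```

```text
t 32.75 q [ 19.8  39.8 -16.7  88.7  13.7  53.   37.3] p [ 0.626  -0.1355  0.3223] [ 1.7944e+02 -1.0000e-01  3.8680e+01] e7 -0.0162 Tz -0.008 Fz [ 1.6 -0.3 -7.2] w 0.011
tilt world xy deg [ 0.42 -0.38] yaw 38.7 t 32.75 grasp [ 0.6272 -0.1366  0.1553]
```

Request:
jog_arm:
  steps:
    - [[0,0,0.0004,8],[0,0,0.0003,8],[0,0,0.0002,8],[0,0,0.0001,8],[0,0,0.0001,8],[0,0,0.0001,8],[0,0,0.0001,8],[0,0,0.0001,8],[0,0,0.0001,8],[0,0,0.0001,8],[0,0,0.0001,8],[0,0,0.0001,8]]

```text
time: 33.95
eef_pos: [0.6252, -0.1343, 0.3211]
eef_rot: [179.8, -0.6, -60.5]
ft_force: [0.0, -0.8, -2.5]
grip_width: 0.011
```

```bash
python3 -c "
from plan import *
st();st(2);tilt()"
```

```text
t 33.95 q [  3.6  39.3  11.2  89.4  -8.2  51.8 -43.2] p [ 0.6252 -0.1343  0.3211] [179.77  -0.6  -60.48] e7 0.712 Tz 0.066 Fz [ 0.  -0.8 -2.5] w 0.011
n 2 Tz -0.018+-0.000 T [-0.107  0.799 -0.018] e7 -0.2988+-0.1095 F [-0.36 -1.29 -0.45]
t 34.05 q [  3.6  39.3  11.1  89.4  -8.2  51.8 -42.9] p [ 0.6252 -0.1342  0.3211] [179.74  -0.62 -60.15] e7 -0.4083 Tz -0.018 Fz [-0.  -1.2 -0.5] w 0.0111
tilt world xy deg [ 0.08 -0.67] yaw -60.2 t 34.05 grasp [ 0.6254 -0.1362  0.1541]
```

Request:
jog_arm:
  steps:
    - [[0,0,0.0001,5],[0,0,0,4],[0,0,0,4]]

```text
time: 34.35
eef_pos: [0.6253, -0.1341, 0.321]
eef_rot: [179.8, -0.6, -72.9]
ft_force: [-0.1, -0.8, -1.9]
grip_width: 0.0102
```

```bash
python3 -c "
from plan import *
st();st(2);tilt()"
```

```text
t 34.35 q [  1.5  39.7  14.7  89.5 -11.   52.1 -53.2] p [ 0.6253 -0.1341  0.321 ] [179.84  -0.62 -72.91] e7 0.3101 Tz 0.028 Fz [-0.1 -0.8 -1.9] w 0.0102
n 2 Tz -0.009+-0.002 T [-0.044  0.792 -0.009] e7 -0.1362+-0.0259 F [-0.8  -0.33 -1.4 ]
t 34.45 q [  1.5  39.7  14.7  89.5 -11.   52.1 -53.1] p [ 0.6253 -0.134   0.3209] [179.82  -0.63 -72.81] e7 -0.1621 Tz -0.007 Fz [-0.8 -0.  -2.3] w 0.0106
tilt world xy deg [ 0.02 -0.65] yaw -72.8 t 34.45 grasp [ 0.6253 -0.1359  0.154 ]
```

Request:
jog_arm:
  steps:
    - [[0,0,0.0001,4],[0,0,0.0001,4]]

```text
time: 34.65
eef_pos: [0.6253, -0.134, 0.3209]
eef_rot: [179.9, -0.6, -80.6]
ft_force: [-1.2, -0.7, -0.1]
grip_width: 0.0108
```

```bash
python3 -c "
from plan import *
st();st(2)"
```

```text
t 34.65 q [  0.3  39.9  16.8  89.5 -12.8  52.4 -59.3] p [ 0.6253 -0.134   0.3209] [179.92  -0.59 -80.57] e7 0.2893 Tz 0.053 Fz [-1.2 -0.7 -0.1] w 0.0108
n 2 Tz 0.004+-0.009 T [0.067 0.795 0.004] e7 -0.1507+-0.0177 F [-0.03 -1.3   0.34]
t 34.75 q [  0.3  39.9  16.8  89.5 -12.8  52.4 -59.2] p [ 0.6254 -0.1339  0.3209] [179.91  -0.61 -80.48] e7 -0.1684 Tz -0.005 Fz [ 0.1 -1.   0.2] w 0.011
```

Request:
jog_arm:
  steps:
    - [[0,0,0.0001,4],[0,0,0.0001,4]]

```text
time: 34.95
eef_pos: [0.6253, -0.134, 0.3209]
eef_rot: [180.0, -0.6, -88.2]
ft_force: [-1.2, -1.4, -0.7]
grip_width: 0.011
```

```bash
python3 -c "
from plan import *
st();st(2)"
```

```text
t 34.95 q [ -0.9  40.1  18.9  89.6 -14.6  52.6 -65.4] p [ 0.6253 -0.134   0.3209] [179.99  -0.56 -88.23] e7 0.2717 Tz 0.038 Fz [-1.2 -1.4 -0.7] w 0.011
n 2 Tz -0.008+-0.035 T [ 0.127  0.734 -0.008] e7 -0.1569+-0.0133 F [-0.28 -1.32 -0.3 ]
t 35.05 q [ -0.9  40.1  19.   89.6 -14.6  52.6 -65.4] p [ 0.6254 -0.1339  0.3209] [180.    -0.57 -88.14] e7 -0.1702 Tz -0.043 Fz [-0.2 -1.3 -0.9] w 0.011
```

Request:
jog_arm:
  steps:
    - [[0,0,0.0001,4],[0,0,0.0001,4]]

```text
time: 35.25
eef_pos: [0.6254, -0.134, 0.3208]
eef_rot: [-179.9, -0.5, -95.9]
ft_force: [-1.2, -0.6, -1.0]
grip_width: 0.0107
```

```bash
python3 -c "
from plan import *
st();st(2)"
```

```text
t 35.25 q [ -2.   40.4  21.1  89.6 -16.4  52.9 -71.6] p [ 0.6254 -0.134   0.3208] [-179.93   -0.52  -95.88] e7 0.2569 Tz 0.121 Fz [-1.2 -0.6 -1. ] w 0.0107
n 2 Tz 0.020+-0.017 T [0.157 0.805 0.02 ] e7 -0.1808+-0.0105 F [-0.05 -1.27  0.13]
t 35.35 q [ -2.1  40.4  21.1  89.6 -16.3  52.9 -71.5] p [ 0.6254 -0.1339  0.3208] [-179.93   -0.53  -95.8 ] e7 -0.1913 Tz 0.003 Fz [-0.6 -1.3  0.1] w 0.011
```

Request:
jog_arm:
  steps:
    - [[0,0,0.0001,4],[0,0,0,3]]

```text
time: 35.55
eef_pos: [0.6254, -0.1339, 0.3208]
eef_rot: [-179.9, -0.5, -102.5]
ft_force: [-0.5, -1.3, -0.0]
grip_width: 0.0104
```

```bash
python3 -c "
from plan import *
st();st(2)"
```

```text
t 35.55 q [ -3.1  40.7  22.9  89.6 -17.9  53.2 -76.9] p [ 0.6254 -0.1339  0.3208] [-179.87   -0.48 -102.5 ] e7 0.1073 Tz 0.085 Fz [-0.5 -1.3 -0. ] w 0.0104
n 2 Tz 0.004+-0.003 T [0.134 0.692 0.004] e7 -0.1696+-0.0040 F [-0.99 -1.62 -0.8 ]
t 35.65 q [ -3.1  40.7  22.9  89.6 -17.9  53.2 -76.8] p [ 0.6254 -0.1339  0.3208] [-179.86   -0.49 -102.44] e7 -0.1657 Tz 0.007 Fz [-1.3 -2.1 -1.3] w 0.0105
```

Request:
jog_arm:
  steps:
    - [[0,0,0.0001,4],[0,0,0,3]]

```text
time: 35.85
eef_pos: [0.6254, -0.1339, 0.3208]
eef_rot: [-179.8, -0.4, -109.2]
ft_force: [-0.9, -1.9, -0.4]
grip_width: 0.0108
```

```bash
python3 -c "
from plan import *
st();st(2)"
```

```text
t 35.85 q [ -4.1  41.   24.8  89.7 -19.4  53.5 -82.3] p [ 0.6254 -0.1339  0.3208] [-179.81   -0.43 -109.19] e7 0.0902 Tz 0.111 Fz [-0.9 -1.9 -0.4] w 0.0108
n 2 Tz 0.074+-0.015 T [0.22  0.697 0.074] e7 -0.1933+-0.0051 F [-1.22 -1.24 -0.28]
t 35.95 q [ -4.1  41.   24.8  89.7 -19.4  53.5 -82.2] p [ 0.6254 -0.1339  0.3208] [-179.81   -0.44 -109.12] e7 -0.1882 Tz 0.059 Fz [-1.2 -1.  -0.1] w 0.0106
```

Request:
jog_arm:
  steps:
    - [[0,0,0,3],[0,0,0,2]]

```text
time: 36.15
eef_pos: [0.6254, -0.1339, 0.3208]
eef_rot: [-179.8, -0.4, -113.9]
ft_force: [-0.8, -1.1, -0.9]
grip_width: 0.0107
```

```bash
python3 -c "
from plan import *
st();st(2)"
```

```text
t 36.15 q [ -4.8  41.2  26.1  89.7 -20.5  53.7 -86. ] p [ 0.6254 -0.1339  0.3208] [-179.78   -0.4  -113.88] e7 -0.0201 Tz 0.123 Fz [-0.8 -1.1 -0.9] w 0.0107
n 2 Tz 0.114+-0.016 T [0.227 0.676 0.114] e7 -0.1758+-0.0014 F [ 0.15 -1.32 -0.66]
t 36.25 q [ -4.8  41.2  26.1  89.7 -20.5  53.7 -86. ] p [ 0.6254 -0.1338  0.3208] [-179.78   -0.4  -113.86] e7 -0.1744 Tz 0.097 Fz [ 0.2 -1.5 -0.5] w 0.0103
```

Request:
jog_arm:
  steps:
    - [[0,0,0,3],[0,0,0,2]]

```text
time: 36.45
eef_pos: [0.6254, -0.1339, 0.3208]
eef_rot: [-179.7, -0.4, -118.8]
ft_force: [-0.1, -1.5, -1.2]
grip_width: 0.0104
```

```bash
python3 -c "
from plan import *
st();st(2)"
```

```text
t 36.45 q [ -5.5  41.5  27.4  89.7 -21.6  54.  -90. ] p [ 0.6254 -0.1339  0.3208] [-179.74   -0.36 -118.8 ] e7 -0.0323 Tz 0.187 Fz [-0.1 -1.5 -1.2] w 0.0104
n 2 Tz 0.116+-0.017 T [0.213 0.676 0.116] e7 -0.1913+-0.0021 F [-1.22 -1.49 -1.12]
t 36.55 q [ -5.5  41.5  27.4  89.7 -21.6  54.  -89.9] p [ 0.6255 -0.1338  0.3207] [-179.74   -0.37 -118.76] e7 -0.1893 Tz 0.099 Fz [-1.2 -1.6 -1.2] w 0.0103
```

Request:
jog_arm:
  steps:
    - [[0,0,0,2]]

```text
time: 36.65
eef_pos: [0.6254, -0.1338, 0.3207]
eef_rot: [-179.7, -0.3, -120.8]
ft_force: [-1.2, -2.1, -0.8]
grip_width: 0.0106
```

```bash
python3 -c "
from plan import *
st();st(3)"
```

```text
t 36.65 q [ -5.8  41.6  28.   89.7 -22.1  54.1 -91.6] p [ 0.6254 -0.1338  0.3207] [-179.72   -0.35 -120.79] e7 0.0931 Tz 0.145 Fz [-1.2 -2.1 -0.8] w 0.0106
n 3 Tz 0.103+-0.022 T [0.225 0.606 0.103] e7 -0.1790+-0.0293 F [-1.01 -1.22 -0.38]
t 36.8 q [ -5.8  41.6  28.   89.7 -22.1  54.1 -91.6] p [ 0.6255 -0.1338  0.3207] [-179.72   -0.35 -120.76] e7 -0.1406 Tz 0.087 Fz [-0.9 -0.9  0.6] w 0.0105
```

Request:
jog_arm:
  steps:
    - [[0,0,0,2]]

```text
time: 36.9
eef_pos: [0.6255, -0.1338, 0.3207]
eef_rot: [-179.7, -0.3, -122.8]
ft_force: [-1.2, -1.8, -0.1]
grip_width: 0.0108
```

```bash
python3 -c "
from plan import *
st();st(3)"
```

```text
t 36.9 q [ -6.1  41.7  28.5  89.8 -22.5  54.2 -93.2] p [ 0.6255 -0.1338  0.3207] [-179.71   -0.34 -122.83] e7 0.0915 Tz 0.21 Fz [-1.2 -1.8 -0.1] w 0.0108
n 3 Tz 0.135+-0.013 T [0.261 0.61  0.135] e7 -0.1531+-0.0305 F [-0.88 -1.64 -0.93]
t 37.05 q [ -6.1  41.7  28.5  89.7 -22.5  54.2 -93.2] p [ 0.6255 -0.1338  0.3207] [-179.71   -0.35 -122.78] e7 -0.1119 Tz 0.139 Fz [-0.2 -2.3 -0.8] w 0.0108
```

Request:
jog_arm:
  steps:
    - [[0,0,0,2]]

```text
time: 37.15
eef_pos: [0.6255, -0.1338, 0.3207]
eef_rot: [-179.7, -0.3, -124.9]
ft_force: [-0.5, -1.1, -1.0]
grip_width: 0.0106
```

```bash
python3 -c "
from plan import *
st();st(4)"
```

```text
t 37.15 q [ -6.4  41.8  29.1  89.8 -23.   54.3 -94.9] p [ 0.6255 -0.1338  0.3207] [-179.69   -0.33 -124.86] e7 0.082 Tz 0.183 Fz [-0.5 -1.1 -1. ] w 0.0106
n 4 Tz 0.107+-0.038 T [0.31  0.59  0.107] e7 -0.1817+-0.0395 F [-1.09 -1.6  -0.7 ]
t 37.35 q [ -6.4  41.8  29.1  89.8 -23.   54.3 -94.8] p [ 0.6255 -0.1338  0.3207] [-179.7    -0.34 -124.79] e7 -0.1325 Tz 0.044 Fz [-1.1 -1.2 -0.3] w 0.0105
```

Request:
jog_arm:
  steps:
    - [[0,0,0,1.5]]

```text
time: 37.45
eef_pos: [0.6255, -0.1338, 0.3207]
eef_rot: [-179.7, -0.3, -126.3]
ft_force: [-0.5, -1.2, -1.3]
grip_width: 0.0102
```

```bash
python3 -c "
from plan import *
st();st(4)"
```

```text
t 37.45 q [ -6.6  41.9  29.5  89.8 -23.3  54.4 -96.1] p [ 0.6255 -0.1338  0.3207] [-179.68   -0.32 -126.35] e7 0.0089 Tz 0.197 Fz [-0.5 -1.2 -1.3] w 0.0102
n 4 Tz 0.127+-0.026 T [0.277 0.585 0.127] e7 -0.1582+-0.0305 F [-0.74 -1.49 -0.37]
t 37.65 q [ -6.6  41.9  29.5  89.8 -23.3  54.4 -96. ] p [ 0.6255 -0.1337  0.3207] [-179.68   -0.33 -126.3 ] e7 -0.1208 Tz 0.101 Fz [-0.8 -1.3 -0.8] w 0.0106
```

Request:
jog_arm:
  steps:
    - [[0,0,0,2]]

```text
time: 37.75
eef_pos: [0.6255, -0.1337, 0.3207]
eef_rot: [-179.7, -0.3, -128.4]
ft_force: [-0.3, -2.2, 0.0]
grip_width: 0.0109
```

```bash
python3 -c "
from plan import *
st();st(5)"
```

```text
t 37.75 q [ -6.9  42.   30.1  89.8 -23.8  54.5 -97.7] p [ 0.6255 -0.1337  0.3207] [-179.67   -0.3  -128.38] e7 0.068 Tz 0.207 Fz [-0.3 -2.2  0. ] w 0.0109
n 5 Tz 0.098+-0.050 T [0.309 0.556 0.098] e7 -0.1453+-0.0412 F [-1.15 -1.59 -0.98]
t 38.0 q [ -6.9  42.   30.1  89.8 -23.8  54.5 -97.7] p [ 0.6255 -0.1337  0.3207] [-179.67   -0.31 -128.31] e7 -0.1017 Tz 0.055 Fz [-1.3 -2.1 -1.4] w 0.0105
```

Request:
jog_arm:
  steps:
    - [[0,0,0,1.5]]

```text
time: 38.1
eef_pos: [0.6255, -0.1337, 0.3207]
eef_rot: [-179.7, -0.3, -129.9]
ft_force: [-1.1, -1.6, -0.7]
grip_width: 0.0103
```

```bash
python3 -c "
from plan import *
st();st(1);st(1);st(1)"
```

```text
t 38.1 q [ -7.1  42.1  30.5  89.8 -24.1  54.6 -98.9] p [ 0.6255 -0.1337  0.3207] [-179.66   -0.29 -129.87] e7 -0.0145 Tz 0.194 Fz [-1.1 -1.6 -0.7] w 0.0103
n 1 Tz 0.189+-0.000 T [0.336 0.612 0.189] e7 -0.2151+-0.0000 F [-0.77 -2.02 -0.46]
t 38.15 q [ -7.2  42.1  30.5  89.8 -24.1  54.6 -99. ] p [ 0.6255 -0.1337  0.3207] [-179.66   -0.3  -129.94] e7 -0.2151 Tz 0.189 Fz [-0.8 -2.  -0.5] w 0.011
n 1 Tz 0.141+-0.000 T [0.294 0.621 0.141] e7 -0.2305+-0.0000 F [-1.41  0.45 -0.62]
t 38.2 q [ -7.1  42.1  30.5  89.8 -24.1  54.6 -98.9] p [ 0.6255 -0.1337  0.3207] [-179.66   -0.31 -129.85] e7 -0.2305 Tz 0.141 Fz [-1.4  0.5 -0.6] w 0.0109
n 1 Tz 0.134+-0.000 T [0.293 0.562 0.134] e7 -0.1705+-0.0000 F [-1.12 -0.64 -0.38]
t 38.25 q [ -7.1  42.1  30.5  89.8 -24.1  54.6 -98.9] p [ 0.6255 -0.1337  0.3207] [-179.66   -0.3  -129.82] e7 -0.1705 Tz 0.134 Fz [-1.1 -0.6 -0.4] w 0.0109
```

Request:
jog_arm:
  steps:
    - [[0,0,0,0],[0,0,0,0],[0,0,-0.025,0],[0,0,-0.025,0]]
  hand: 0.35

```text
time: 38.65
eef_pos: [0.6268, -0.1315, 0.3698]
eef_rot: [-179.6, -0.2, -129.8]
ft_force: [-0.1, -0.3, 0.6]
grip_width: 0.032
```

```bash
python3 plan.py 0.519 0.025 0.205 -100.8 12; python3 -c "
from plan import *
tilt()"
```

```text
grasp now [ 0.6273 -0.1327  0.2028]
[[-0.004, 0.015, -0.0, -8.4], [-0.007, 0.015, -0.0, -8.4], [-0.009, 0.013, -0.0, -8.4], [-0.01, 0.012, -0.0, -8.4], [-0.012, 0.01, -0.0, -8.4], [-0.013, 0.009, -0.001, -8.4], [-0.015, 0.006, -0.0, -8.4], [-0.015, 0.004, -0.001, -8.4], [-0.016, 0.002, -0.0, -8.4], [-0.016, -0.0, -0.001, -8.4], [-0.016, -0.003, -0.0, -8.4], [-0.016, -0.005, -0.001, -8.4]] end [0.519  0.0256 0.2054] [179.7  -0.3 -29. ]
tilt world xy deg [ 0.17 -0.39] yaw -129.8 t 38.65 grasp [ 0.6273 -0.1327  0.2028]
```

Request:
jog_arm:
  steps:
    - [[-0.004,0.015,0,-8.4],[-0.007,0.015,0,-8.4],[-0.009,0.013,0,-8.4],[-0.01,0.012,0,-8.4],[-0.012,0.01,0,-8.4],[-0.013,0.009,0,-8.4],[-0.015,0.006,0,-8.4],[-0.015,0.004,0,-8.4],[-0.016,0.002,0,-8.4],[-0.016,0,0,-8.4],[-0.016,-0.003,0,-8.4],[-0.016,-0.005,0,-8.4]]

```text
time: 39.85
eef_pos: [0.5188, 0.0299, 0.3778]
eef_rot: [-179.3, -2.7, -26.7]
ft_force: [-0.2, -0.1, -0.2]
grip_width: 0.0324
```

Request:
jog_arm:
  steps:
    - [[0,0,0,-8.5],[0,0,0,-8.5],[0,0,0,-8.5],[0,0,0,-8.5],[0,0,0,-8.5],[0,0,0,-8.5],[0,0,0,-8.5],[0,0,0,-8.5],[0,0,0,-8.5],[0,0,0,-8.5],[0,0,0,-8.5],[0,0,0,-8.5]]

```text
time: 41.05
eef_pos: [0.5227, 0.0349, 0.3864]
eef_rot: [175.5, -1.0, 76.5]
ft_force: [-0.1, -0.0, 0.2]
grip_width: 0.0325
```

```bash
python3 -c "
from plan import *
tilt();st()"; python3 plan.py 0.519 0.025 0.205 -50 6
```

```text
tilt world xy deg [ 4.57 -0.07] yaw 76.5 t 41.05 grasp [0.536  0.0347 0.2199]
t 41.05 q [ 10.   25.9 -23.7 105.   15.1  47.5  55.4] p [0.5227 0.0349 0.3864] [175.54  -1.01  76.46] e7 -0.8281 Tz 0.018 Fz [-0.1 -0.   0.2] w 0.0325
grasp now [0.536  0.0347 0.2199]
[[-0.002, -0.003, 0.002, -8.3], [-0.002, -0.003, 0.002, -8.3], [-0.002, -0.003, 0.002, -8.3], [-0.001, -0.003, 0.003, -8.4], [-0.0, -0.003, 0.002, -8.3], [-0.0, -0.004, 0.003, -8.4]] end [0.5187 0.0251 0.2045] [176.4   2.8 126.3]
```

Request:
jog_arm:
  steps:
    - [[-0.002,-0.003,0.002,-8.4],[-0.002,-0.003,0.003,-8.4],[-0.002,-0.003,0.003,-8.4],[-0.001,-0.003,0.003,-8.4],[0,-0.003,0.003,-8.4],[0,0,0,0]]

```text
time: 41.65
eef_pos: [0.5116, 0.0268, 0.3746]
eef_rot: [175.2, 2.5, 119.2]
ft_force: [-0.5, -0.4, 0.6]
grip_width: 0.0325
```

```bash
python3 wl.py pics/wd1.png 0.519 0.025 0.158;  python3 -c "
from plan import *
tilt()"
```

```text
bar rect ((518.3599243164062, 22.665136337280273), (56.697566986083984, 10.786336898803711), 29.935245513916016) mean [0.5163 0.0219] ang 29.9575367937244 1496 ztop [0.1613 0.1631 0.1639]
t 41.7 q [ 18.5  27.5 -35.1 107.6  23.2  46.   90.8] p [0.5118 0.027  0.3749] [175.11   2.53 119.04] e7 0.1387 Tz -0.024 Fz [ 0.3  0.  -0.1] w 0.0325
tilt world xy deg [5.49 0.17] yaw 119.0 t 41.7 grasp [0.5278 0.0275 0.2087]
```

View pics/wd1.png

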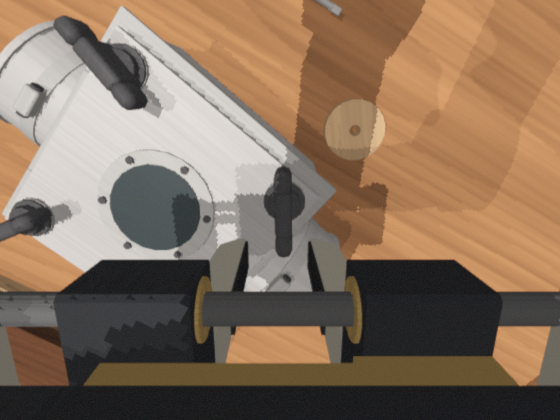

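```bash
python3 plan.py 0.5184 0.0227 0.155 -1 3
```

```text
grasp now [0.5278 0.0275 0.2087]
[[0.001, -0.005, 0.018, -0.3], [0.001, -0.005, 0.017, -0.3], [0.001, -0.005, 0.018, -0.4]] end [0.5184 0.0229 0.1545] [175.2   2.6 120. ]
```

Request:
jog_arm:
  steps:
    - [[0.001,-0.005,0.022,-0.5],[0.001,-0.005,0.018,-0.5],[0.001,-0.004,0.009,0],[0,0,0.002,0]]

```text
time: 42.1
eef_pos: [0.5053, 0.0235, 0.3241]
eef_rot: [174.6, 2.8, 119.3]
ft_force: [0.2, 0.4, 0.3]
grip_width: 0.0324
```

```bash
python3 -c "
from plan import *
tilt()"; python3 plan.py 0.5184 0.0227 0.155 0 1
```

```text
tilt world xy deg [6.05 0.25] yaw 119.3 t 42.1 grasp [0.523  0.0243 0.1581]
grasp now [0.523  0.0243 0.1581]
[[0.001, -0.005, 0.0026, 0.0]] end [0.5184 0.0227 0.155 ] [174.6   2.8 119.3]
```

Request:
jog_arm:
  steps:
    - [[0.001,-0.005,0.003,0],[0,0,0,0],[0,0,0,0],[0,0,0,0],[0,0,0,0]]
  hand: 0
  force: 30

```text
time: 42.6
eef_pos: [0.501, 0.0233, 0.3218]
eef_rot: [174.4, 2.7, 119.1]
ft_force: [0.9, 0.2, -2.4]
grip_width: 0.0113
```

```bash
python3 -c "
from plan import *
tilt();st()
s=env.read_state();R=Ro.from_euler('xyz',s['eef_rot'],degrees=True);print(R.inv().apply([.005,0,0]).round(4))"
```

```text
tilt world xy deg [6.2 0.4] yaw 119.1 t 42.6 grasp [0.5191 0.0245 0.1558]
t 42.6 q [ 16.6  30.5 -31.8 113.1  27.7  37.1  86.7] p [0.501  0.0233 0.3218] [174.37   2.68 119.09] e7 0.0255 Tz 0.0 Fz [ 0.9  0.2 -2.4] w 0.0113
[-0.0024  0.0043  0.0005]
```

Request:
jog_arm:
  steps:
    - [[-0.0025,0.0045,0.0005,0],[-0.003,0.005,0.0005,0],[-0.003,0.005,0.0005,0],[-0.003,0.005,0.0003,0],[-0.003,0.005,0.0003,0]]

```text
time: 43.1
eef_pos: [0.5122, 0.0259, 0.3222]
eef_rot: [177.7, 1.7, 119.1]
ft_force: [-11.6, 0.8, 9.4]
grip_width: 0.0109
```

```bash
python3 -c "
from plan import *
tilt();st()"
```

```text
tilt world xy deg [ 2.78 -0.36] yaw 119.1 t 43.1 grasp [0.5204 0.0248 0.1554]
t 43.1 q [ 16.2  32.  -32.3 110.2  26.3  42.3  87.9] p [0.5122 0.0259 0.3222] [177.74   1.67 119.13] e7 0.0077 Tz 0.056 Fz [-11.6   0.8   9.4] w 0.0109
```

Request:
jog_arm:
  steps:
    - [[-0.003,0.005,0,0],[-0.003,0.005,0,0],[-0.0025,0.0045,0,0],[0,0,0,0]]
  force: 50

```text
time: 43.5
eef_pos: [0.5186, 0.0272, 0.3224]
eef_rot: [179.7, 1.0, 119.1]
ft_force: [2.8, -1.3, -5.6]
grip_width: 0.0104
```

```bash
python3 -c "
from plan import *
tilt();st()"
```

```text
tilt world xy deg [ 0.69 -0.72] yaw 119.1 t 43.5 grasp [0.5206 0.0251 0.1555]
t 43.5 q [ 15.9  32.8 -32.5 108.4  25.4  45.4  88.6] p [0.5186 0.0272 0.3224] [179.74   0.96 119.11] e7 0.0381 Tz -0.051 Fz [ 2.8 -1.3 -5.6] w 0.0104
```

Level again, so I turn nut_d.

Request:
jog_arm:
  steps:
    - [[0,0,0.0003,8],[0,0,0.0002,8],[0,0,0.0002,8],[0,0,0.0001,8],[0,0,0.0001,8],[0,0,0.0001,8],[0,0,0.0001,8],[0,0,0.0001,8],[0,0,0.0001,8],[0,0,0.0001,8],[0,0,0.0001,8],[0,0,0.0001,8]]

```text
time: 44.7
eef_pos: [0.5183, 0.0247, 0.3213]
eef_rot: [178.9, -0.1, 19.4]
ft_force: [-1.3, 0.1, -1.7]
grip_width: 0.0104
```

```bash
python3 -c "
from plan import *
st();st(1);tilt()"
```

```text
t 44.7 q [ -2.8  29.7  -3.8 109.    4.5  41.1   9.9] p [0.5183 0.0247 0.3213] [ 1.7889e+02 -7.0000e-02  1.9430e+01] e7 0.6952 Tz 0.014 Fz [-1.3  0.1 -1.7] w 0.0104
n 1 Tz 0.004+-0.000 T [0.059 0.256 0.004] e7 -0.1829+-0.0000 F [-0.45  0.86 -0.39]
t 44.75 q [ -2.9  29.7  -3.7 109.    4.5  41.1   9.7] p [0.5183 0.0248 0.3213] [ 1.7887e+02 -6.0000e-02  1.9220e+01] e7 -0.1829 Tz 0.004 Fz [-0.5  0.9 -0.4] w 0.0103
tilt world xy deg [ 0.43 -1.05] yaw 19.2 t 44.75 grasp [0.5195 0.0217 0.1543]
```

Request:
jog_arm:
  steps:
    - [[0,0,0.0001,4],[0,0,0,4],[0,0,0,4]]

```text
time: 45.05
eef_pos: [0.5182, 0.025, 0.3212]
eef_rot: [178.8, -0.2, 7.4]
ft_force: [-0.7, 0.4, -0.1]
grip_width: 0.0109
```

```bash
python3 -c "
from plan import *
st();st(1);tilt()"
```

```text
t 45.05 q [ -5.3  29.7  -0.3 109.1   2.   41.    0.4] p [0.5182 0.025  0.3212] [ 1.7882e+02 -1.6000e-01  7.3700e+00] e7 0.3118 Tz 0.043 Fz [-0.7  0.4 -0.1] w 0.0109
n 1 Tz -0.043+-0.000 T [-0.015  0.295 -0.043] e7 -0.0982+-0.0000 F [-0.18  0.56 -0.24]
t 45.1 q [ -5.3  29.7  -0.2 109.1   2.   41.    0.3] p [0.5182 0.025  0.3212] [ 1.7881e+02 -1.6000e-01  7.2600e+00] e7 -0.0982 Tz -0.043 Fz [-0.2  0.6 -0.2] w 0.0107
tilt world xy deg [ 0.3  -1.16] yaw 7.3 t 45.1 grasp [0.5191 0.0217 0.1542]
```

Request:
jog_arm:
  steps:
    - [[0,0,0.0001,4],[0,0,0,4]]

```text
time: 45.3
eef_pos: [0.5182, 0.0251, 0.3211]
eef_rot: [178.8, -0.2, -0.5]
ft_force: [-0.5, 1.4, -0.8]
grip_width: 0.0107
```

```bash
python3 -c "
from plan import *
st();st(1);tilt()"
```

```text
t 45.3 q [ -6.9  29.7   2.1 109.1   0.3  41.1  -5.8] p [0.5182 0.0251 0.3211] [178.81  -0.23  -0.52] e7 0.2724 Tz 0.071 Fz [-0.5  1.4 -0.8] w 0.0107
n 1 Tz 0.040+-0.000 T [0.006 0.35  0.04 ] e7 -0.1349+-0.0000 F [-0.53 -0.25 -1.5 ]
t 45.35 q [ -6.9  29.7   2.1 109.1   0.3  41.1  -5.9] p [0.5182 0.0251 0.3211] [178.8   -0.23  -0.64] e7 -0.1349 Tz 0.04 Fz [-0.5 -0.2 -1.5] w 0.0106
tilt world xy deg [ 0.21 -1.2 ] yaw -0.6 t 45.35 grasp [0.5188 0.0216 0.1541]
```

Request:
jog_arm:
  steps:
    - [[0,0,0.0001,4],[0,0,0.0001,4]]

```text
time: 45.55
eef_pos: [0.5181, 0.0252, 0.3211]
eef_rot: [178.8, -0.3, -8.4]
ft_force: [-0.7, -0.0, 1.1]
grip_width: 0.0105
```

```bash
python3 -c "
from plan import *
st();st(1)"
```

```text
t 45.55 q [ -8.5  29.8   4.4 109.1  -1.4  41.1 -12. ] p [0.5181 0.0252 0.3211] [178.81  -0.31  -8.36] e7 0.2345 Tz 0.12 Fz [-0.7 -0.   1.1] w 0.0105
n 1 Tz 0.017+-0.000 T [0.026 0.478 0.017] e7 -0.1717+-0.0000 F [-0.85  0.54  0.45]
t 45.6 q [ -8.5  29.8   4.4 109.1  -1.4  41.1 -12.1] p [0.5181 0.0253 0.3211] [178.8   -0.31  -8.46] e7 -0.1717 Tz 0.017 Fz [-0.9  0.5  0.4] w 0.0106
```

Request:
jog_arm:
  steps:
    - [[0,0,0.0001,4],[0,0,0.0001,4]]

```text
time: 45.8
eef_pos: [0.5181, 0.0254, 0.3211]
eef_rot: [178.8, -0.4, -16.1]
ft_force: [-0.6, 0.9, 0.5]
grip_width: 0.0106
```

```bash
python3 -c "
from plan import *
st();st(1)"
```

```text
t 45.8 q [-10.   29.8   6.7 109.2  -3.1  41.2 -18. ] p [0.5181 0.0254 0.3211] [178.82  -0.4  -16.12] e7 0.1962 Tz 0.104 Fz [-0.6  0.9  0.5] w 0.0106
n 1 Tz 0.074+-0.000 T [0.067 0.509 0.074] e7 -0.2090+-0.0000 F [-0.78  0.51  0.27]
t 45.85 q [-10.1  29.9   6.7 109.2  -3.2  41.2 -18.1] p [0.5181 0.0254 0.3211] [178.81  -0.4  -16.24] e7 -0.209 Tz 0.074 Fz [-0.8  0.5  0.3] w 0.0106
```

Request:
jog_arm:
  steps:
    - [[0,0,0.0001,4],[0,0,0.0001,3]]

```text
time: 46.05
eef_pos: [0.518, 0.0256, 0.321]
eef_rot: [178.8, -0.5, -22.8]
ft_force: [-0.8, 0.2, -0.2]
grip_width: 0.0105
```

```bash
python3 -c "
from plan import *
st();st(1)"
```

```text
t 46.05 q [-11.4  30.    8.6 109.2  -4.6  41.3 -23.3] p [0.518  0.0256 0.321 ] [178.83  -0.47 -22.84] e7 0.0337 Tz 0.174 Fz [-0.8  0.2 -0.2] w 0.0105
n 1 Tz 0.116+-0.000 T [0.187 0.547 0.116] e7 -0.2365+-0.0000 F [-0.62 -0.45 -0.06]
t 46.1 q [-11.4  30.    8.7 109.2  -4.6  41.3 -23.3] p [0.518  0.0256 0.321 ] [178.82  -0.48 -22.91] e7 -0.2365 Tz 0.116 Fz [-0.6 -0.5 -0.1] w 0.0107
```

Request:
jog_arm:
  steps:
    - [[0,0,0,2],[0,0,0,2]]

```text
time: 46.3
eef_pos: [0.518, 0.0256, 0.321]
eef_rot: [178.8, -0.5, -26.7]
ft_force: [-0.5, 0.4, 0.1]
grip_width: 0.0105
```

```bash
python3 -c "
from plan import *
st();st(1);st(3)"
```

```text
t 46.3 q [-12.2  30.    9.8 109.2  -5.5  41.4 -26.3] p [0.518  0.0256 0.321 ] [178.84  -0.52 -26.73] e7 -0.0046 Tz 0.183 Fz [-0.5  0.4  0.1] w 0.0105
n 1 Tz 0.122+-0.000 T [0.167 0.525 0.122] e7 -0.1967+-0.0000 F [-0.42  0.05 -0.29]
t 46.35 q [-12.2  30.    9.8 109.2  -5.5  41.4 -26.4] p [0.518  0.0257 0.321 ] [178.84  -0.52 -26.81] e7 -0.1967 Tz 0.122 Fz [-0.4  0.1 -0.3] w 0.0107
n 3 Tz 0.090+-0.020 T [0.168 0.531 0.09 ] e7 -0.1521+-0.0361 F [-0.69 -0.34  0.15]
t 46.5 q [-12.2  30.    9.8 109.2  -5.5  41.4 -26.3] p [0.518  0.0256 0.321 ] [178.84  -0.52 -26.71] e7 -0.1191 Tz 0.068 Fz [-0.8 -0.9  0. ] w 0.0106
```

Request:
jog_arm:
  steps:
    - [[0,0,0,2],[0,0,0,2]]

```text
time: 46.7
eef_pos: [0.5179, 0.0257, 0.321]
eef_rot: [178.9, -0.6, -30.9]
ft_force: [-1.1, 0.7, 0.2]
grip_width: 0.0109
```

```bash
python3 -c "
from plan import *
st();st(1);st(3)"
```

```text
t 46.7 q [-13.   30.1  11.  109.2  -6.4  41.5 -29.5] p [0.5179 0.0257 0.321 ] [178.89  -0.57 -30.89] e7 -0.0097 Tz 0.21 Fz [-1.1  0.7  0.2] w 0.0109
n 1 Tz 0.177+-0.000 T [0.222 0.534 0.177] e7 -0.2203+-0.0000 F [0.09 0.48 0.64]
t 46.75 q [-13.   30.1  11.  109.2  -6.4  41.5 -29.6] p [0.5179 0.0257 0.321 ] [178.88  -0.58 -30.95] e7 -0.2203 Tz 0.177 Fz [0.1 0.5 0.6] w 0.0104
n 3 Tz 0.109+-0.029 T [0.188 0.602 0.109] e7 -0.1608+-0.0444 F [-1.04 -0.27  0.37]
t 46.9 q [-13.   30.1  11.  109.2  -6.4  41.5 -29.4] p [0.5179 0.0257 0.321 ] [178.88  -0.58 -30.77] e7 -0.1182 Tz 0.075 Fz [-1.1 -0.5  0.5] w 0.0106
```

Request:
jog_arm:
  steps:
    - [[0,0,0,2],[0,0,0,2]]

```text
time: 47.1
eef_pos: [0.5178, 0.0257, 0.321]
eef_rot: [178.9, -0.6, -35.0]
ft_force: [-0.7, 0.2, -0.3]
grip_width: 0.0106
```

```bash
python3 -c "
from plan import *
st();st(1);st(3)"
```

```text
t 47.1 q [-13.8  30.2  12.2 109.3  -7.3  41.5 -32.7] p [0.5178 0.0257 0.321 ] [178.93  -0.64 -35.  ] e7 -0.0316 Tz 0.209 Fz [-0.7  0.2 -0.3] w 0.0106
n 1 Tz 0.172+-0.000 T [0.252 0.661 0.172] e7 -0.2321+-0.0000 F [-1.15 -0.37  0.09]
t 47.15 q [-13.8  30.2  12.2 109.3  -7.3  41.5 -32.8] p [0.5178 0.0257 0.321 ] [178.92  -0.64 -35.05] e7 -0.2321 Tz 0.172 Fz [-1.1 -0.4  0.1] w 0.0108
n 3 Tz 0.115+-0.019 T [0.241 0.62  0.115] e7 -0.1728+-0.0454 F [0.19 0.03 0.52]
t 47.3 q [-13.8  30.2  12.2 109.3  -7.3  41.5 -32.6] p [0.5178 0.0257 0.321 ] [178.92  -0.64 -34.86] e7 -0.1291 Tz 0.142 Fz [ 1.4 -0.   0.9] w 0.0106
```

Request:
jog_arm:
  steps:
    - [[0,0,0,1.5]]

```text
time: 47.4
eef_pos: [0.5178, 0.0258, 0.321]
eef_rot: [178.9, -0.7, -36.4]
ft_force: [-0.9, 0.1, 0.8]
grip_width: 0.0103
```

```bash
python3 -c "
from plan import *
st();st(1)"
```

```text
t 47.4 q [-14.1  30.2  12.6 109.3  -7.6  41.5 -33.8] p [0.5178 0.0258 0.321 ] [178.94  -0.66 -36.42] e7 -0.031 Tz 0.249 Fz [-0.9  0.1  0.8] w 0.0103
n 1 Tz 0.179+-0.000 T [0.273 0.656 0.179] e7 -0.2397+-0.0000 F [-0.44  0.93  0.62]
t 47.45 q [-14.1  30.2  12.6 109.3  -7.7  41.5 -33.9] p [0.5178 0.0258 0.321 ] [178.94  -0.66 -36.49] e7 -0.2397 Tz 0.179 Fz [-0.4  0.9  0.6] w 0.0109
```

Request:
jog_arm:
  steps:
    - [[0,0,0,0],[0,0,0,0],[0,0,-0.025,0],[0,0,-0.025,0]]
  hand: 0.35

```text
time: 47.85
eef_pos: [0.5188, 0.0261, 0.3702]
eef_rot: [178.9, -0.8, -36.7]
ft_force: [0.6, -1.0, 0.0]
grip_width: 0.0317
```

```bash
python3 -c "
from plan import *
tilt()"; python3 plan.py 0.4934 -0.1089 0.2 -11 4;python3 plan.py 0.6526 -0.001 0.2 -11 4
```

```text
tilt world xy deg [ 0.   -1.36] yaw -36.7 t 47.85 grasp [0.5188 0.0221 0.2032]
grasp now [0.5188 0.0221 0.2032]
[[0.014, 0.03, 0.002, -2.8], [0.013, 0.031, 0.001, -2.7], [0.012, 0.031, 0.002, -2.8], [0.01, 0.032, 0.001, -2.7]] end [ 0.4934 -0.109   0.2004] [178.8  -0.6 -25.7]
grasp now [0.5188 0.0221 0.2032]
[[0.03, -0.015, 0.001, -2.8], [0.031, -0.014, 0.001, -2.7], [0.032, -0.013, 0.001, -2.8], [0.032, -0.011, 0.001, -2.7]] end [ 6.529e-01 -6.000e-04  1.998e-01] [178.8  -0.6 -25.7]
```

Nut_d is firm. There is time left, so I regrip nut_a and nut_c to see whether they stayed firm after the cover seated.

Request:
jog_arm:
  steps:
    - [[0.03,-0.015,0,-2.8],[0.031,-0.014,0,-2.8],[0.032,-0.013,0,-2.8],[0.028,-0.01,0,-2],[0,0,0,0]]

```text
time: 48.35
eef_pos: [0.6552, 0.0032, 0.3777]
eef_rot: [179.3, -1.6, -26.0]
ft_force: [-0.7, -0.8, -0.3]
grip_width: 0.0325
```

```bash
python3 wl.py pics/wa9.png 0.6526 -0.001 0.156;  python3 -c "
from plan import *
tilt()"; python3 plan.py 0.6526 -0.001 0.154 0 3
```

```text
bar rect ((653.4497680664062, -0.8400192260742188), (55.79815673828125, 11.000661849975586), 65.32524871826172) mean [0.6548 0.0019] ang 65.25470540295464 1242 ztop [0.1598 0.1616 0.1624]
t 48.4 q [ -8.4  37.   10.5  83.6  -5.8  59.  -23.2] p [0.6538 0.0035 0.3776] [179.22  -1.45 -26.03] e7 0.0332 Tz -0.005 Fz [-0.4 -0.   0. ] w 0.0325
tilt world xy deg [ 0.97 -1.33] yaw -26.0 t 48.4 grasp [ 6.566e-01 -4.000e-04  2.107e-01]
grasp now [ 6.566e-01 -4.000e-04  2.107e-01]
[[-0.002, 0.001, 0.019, 0.0], [-0.001, 0.0, 0.019, 0.0], [-0.002, 0.001, 0.019, 0.0]] end [ 0.6522 -0.0013  0.1536] [179.2  -1.5 -26. ]
```

Request:
jog_arm:
  steps:
    - [[-0.002,0.001,0.022,-1.3],[-0.002,0,0.018,0],[0,0.001,0.012,0],[0,0,0.002,0]]

```text
time: 48.8
eef_pos: [0.6485, 0.0022, 0.3234]
eef_rot: [179.3, -1.6, -24.8]
ft_force: [-0.5, 1.0, 0.4]
grip_width: 0.0327
```

```bash
python3 -c "
from plan import *
tilt()"; python3 plan.py 0.6529 -0.001 0.154 0 1
```

```text
tilt world xy deg [ 1.14 -1.33] yaw -24.8 t 48.8 grasp [ 0.6518 -0.0017  0.1565]
grasp now [ 0.6518 -0.0017  0.1565]
[[0.0007, -0.0011, 0.0025, 0.0]] end [ 0.6529 -0.001   0.154 ] [179.3  -1.6 -24.8]
```

Request:
jog_arm:
  steps:
    - [[0.0005,-0.001,0.002,0],[0,0,0,0],[0,0,0,0],[0,0,0,0]]
  hand: 0

```text
time: 49.2
eef_pos: [0.6492, 0.0032, 0.3229]
eef_rot: [179.3, -1.7, -24.8]
ft_force: [0.5, -0.2, -3.8]
grip_width: 0.0108
```

```bash
python3 -c "
from plan import *
st(4);tilt()"
```

```text
n 4 Tz -0.047+-0.022 T [ 0.227  0.389 -0.047] e7 0.0276+-0.0009 F [ 0.19  0.04 -0.79]
t 49.4 q [ -8.   39.7   9.6  88.   -6.1  51.6 -21.7] p [0.6492 0.0032 0.3228] [179.34  -1.65 -24.83] e7 0.0288 Tz -0.041 Fz [-0.   0.5 -0.7] w 0.0108
tilt world xy deg [ 1.22 -1.29] yaw -24.8 t 49.4 grasp [ 6.528e-01 -6.000e-04  1.559e-01]
```

Request:
jog_arm:
  steps:
    - [[0,0,0,1.5]]

```text
time: 49.5
eef_pos: [0.6492, 0.0032, 0.3229]
eef_rot: [179.4, -1.7, -26.4]
ft_force: [1.2, 0.7, -1.7]
grip_width: 0.0112
```

```bash
python3 -c "
from plan import *
st();st(1);st(1)"
```

```text
t 49.5 q [ -8.2  39.8  10.   88.   -6.5  51.7 -23. ] p [0.6492 0.0032 0.3229] [179.38  -1.67 -26.36] e7 -0.0326 Tz 0.19 Fz [ 1.2  0.7 -1.7] w 0.0112
n 1 Tz 0.242+-0.000 T [0.144 0.34  0.242] e7 -0.2468+-0.0000 F [ 0.17  0.31 -0.99]
t 49.55 q [ -8.3  39.8  10.   88.   -6.5  51.7 -23. ] p [0.6492 0.0033 0.3228] [179.36  -1.67 -26.41] e7 -0.2468 Tz 0.242 Fz [ 0.2  0.3 -1. ] w 0.0107
n 1 Tz 0.180+-0.000 T [0.128 0.368 0.18 ] e7 -0.2692+-0.0000 F [ 0.44 -1.14 -0.51]
t 49.6 q [ -8.3  39.8  10.   88.   -6.5  51.7 -22.9] p [0.6492 0.0033 0.3229] [179.36  -1.67 -26.32] e7 -0.2692 Tz 0.18 Fz [ 0.4 -1.1 -0.5] w 0.0108
```

Request:
jog_arm:
  steps:
    - [[0,0,0,0],[0,0,0,0],[0,0,-0.025,0],[0,0,-0.025,0]]
  hand: 0.35

```text
time: 50.0
eef_pos: [0.6479, 0.0043, 0.3711]
eef_rot: [179.2, -1.5, -26.4]
ft_force: [0.4, -0.8, -0.1]
grip_width: 0.0317
```

```bash
python3 plan.py 0.4945 -0.1089 0.2 -1 4
```

```text
grasp now [6.508e-01 2.000e-04 2.042e-01]
[[-0.023, 0.042, 0.001, -0.2], [-0.023, 0.042, 0.001, -0.3], [-0.023, 0.041, 0.001, -0.2], [-0.024, 0.042, 0.001, -0.3]] end [ 0.494  -0.1091  0.2001] [179.2  -1.5 -25.4]
```

Request:
jog_arm:
  steps:
    - [[-0.023,0.042,0,0],[-0.023,0.042,0,0],[-0.023,0.041,0,0],[-0.02,0.034,0,-1],[0,0,0,0]]

```text
time: 50.5
eef_pos: [0.4952, -0.1016, 0.3751]
eef_rot: [179.6, -2.5, -25.3]
ft_force: [0.3, -0.6, 0.4]
grip_width: 0.0323
```

```bash
python3 wl.py pics/wc9.png 0.4934 -0.1089 0.156;  python3 -c "
from plan import *
tilt()"; python3 plan.py 0.4934 -0.1089 0.154 0 3
```

```text
bar rect ((493.9208984375, -108.67240142822266), (56.08345031738281, 10.970415115356445), 66.29088592529297) mean [ 0.495  -0.1064] ang 66.31360281326937 1358 ztop [0.1597 0.1615 0.1625]
t 50.55 q [  1.2  24.4  10.5 108.2  -4.8  45.3 -11.1] p [ 0.4974 -0.0999  0.3754] [179.72  -2.68 -25.14] e7 0.0568 Tz -0.036 Fz [-0.5 -0.1 -0.4] w 0.0327
tilt world xy deg [ 2.31 -1.39] yaw -25.1 t 50.55 grasp [ 0.5042 -0.104   0.2086]
grasp now [ 0.5042 -0.104   0.2086]
[[-0.003, 0.003, 0.018, 0.0], [-0.004, 0.003, 0.018, 0.0], [-0.003, 0.003, 0.018, 0.0]] end [ 0.4935 -0.1092  0.1542] [179.7  -2.7 -25.1]
```

Request:
jog_arm:
  steps:
    - [[-0.004,0.003,0.02,-1.4],[-0.004,0.004,0.018,0],[-0.003,0.003,0.01,0],[0,0,0.002,0]]

```text
time: 50.95
eef_pos: [0.4908, -0.1033, 0.3262]
eef_rot: [-180.0, -3.4, -23.5]
ft_force: [-0.1, 0.1, 0.6]
grip_width: 0.0324
```

```bash
python3 -c "
from plan import *
tilt()"; python3 plan.py 0.4938 -0.1088 0.154 0 1
```

```text
tilt world xy deg [ 3.14 -1.35] yaw -23.5 t 50.95 grasp [ 0.4999 -0.1072  0.1595]
grasp now [ 0.4999 -0.1072  0.1595]
[[-0.0053, 0.0039, 0.0052, 0.0]] end [ 0.4938 -0.1088  0.154 ] [-180.    -3.4  -23.5]
```

Request:
jog_arm:
  steps:
    - [[-0.005,0.004,0.004,0],[0,0,0,0],[0,0,0,0],[0,0,0,0],[0,0,0,0]]
  hand: 0

```text
time: 51.45
eef_pos: [0.4854, -0.1028, 0.3219]
eef_rot: [-179.9, -3.1, -23.3]
ft_force: [1.7, -1.8, -2.2]
grip_width: 0.011
```

```bash
python3 -c "
from plan import *
st(4);tilt()"
```

```text
n 4 Tz -0.058+-0.029 T [ 0.214  0.665 -0.058] e7 0.0418+-0.0006 F [ 0.6  -0.35 -0.88]
t 51.65 q [  3.1  27.7   8.8 113.7  -5.9  35.9  -7.8] p [ 0.4854 -0.1028  0.3218] [-179.93   -3.14  -23.29] e7 0.0426 Tz -0.075 Fz [ 0.2 -0.2 -0.8] w 0.0109
tilt world xy deg [ 2.91 -1.18] yaw -23.3 t 51.65 grasp [ 0.4939 -0.1063  0.1551]
```

Request:
jog_arm:
  steps:
    - [[0,0,0,1.5]]

```text
time: 51.75
eef_pos: [0.4854, -0.1029, 0.3219]
eef_rot: [-179.9, -3.1, -24.8]
ft_force: [1.6, -0.6, -0.9]
grip_width: 0.0112
```

```bash
python3 -c "
from plan import *
st();st(1);st(1)"
```

```text
t 51.75 q [  2.8  27.8   9.2 113.7  -6.2  35.9  -9. ] p [ 0.4854 -0.1029  0.3219] [-179.85   -3.14  -24.83] e7 -0.0086 Tz 0.196 Fz [ 1.6 -0.6 -0.9] w 0.0112
n 1 Tz 0.187+-0.000 T [0.098 0.667 0.187] e7 -0.2318+-0.0000 F [-0.51 -1.91 -0.72]
t 51.8 q [  2.8  27.8   9.2 113.7  -6.3  35.9  -9. ] p [ 0.4855 -0.1028  0.3219] [-179.86   -3.14  -24.87] e7 -0.2318 Tz 0.187 Fz [-0.5 -1.9 -0.7] w 0.0109
n 1 Tz 0.206+-0.000 T [0.141 0.727 0.206] e7 -0.2547+-0.0000 F [-0.25 -0.44 -0.25]
t 51.85 q [  2.8  27.8   9.2 113.7  -6.2  35.9  -8.9] p [ 0.4854 -0.1028  0.3219] [-179.87   -3.14  -24.78] e7 -0.2547 Tz 0.206 Fz [-0.2 -0.4 -0.2] w 0.0112
```

Request:
jog_arm:
  steps:
    - [[0,0,0,0],[0,0,0,0],[0,0,-0.025,0],[0,0,-0.04,0],[0,0,-0.04,0],[-0.045,0,-0.02,0],[-0.045,0,0,0],[-0.03,0,0,0],[0,0,0,0]]
  hand: 0.35

```text
time: 52.75
eef_pos: [0.3706, -0.0488, 0.4471]
eef_rot: [-179.3, -4.6, -25.0]
ft_force: [0.4, -0.0, -0.3]
grip_width: 0.0326
```

```bash
python3 - <<'E'
from station import env
from h import *
from plan import st
p,d=env.snapshot("top");cm=env.camera_model("top")
cv2.imwrite("pics/topf.png",cv2.resize(p[100:300,200:420],None,fx=3.5,fy=3.5)[:,:,::-1])
st()
E
```

```text
t 52.8 q [ -5.6   6.8  10.7 120.1  -0.4  48.6 -19.8] p [ 0.3723 -0.0494  0.4475] [-179.31   -4.7   -25.04] e7 -0.0454 Tz -0.01 Fz [-0.6 -0.1  0.2] w 0.0325
```

View pics/topf.png

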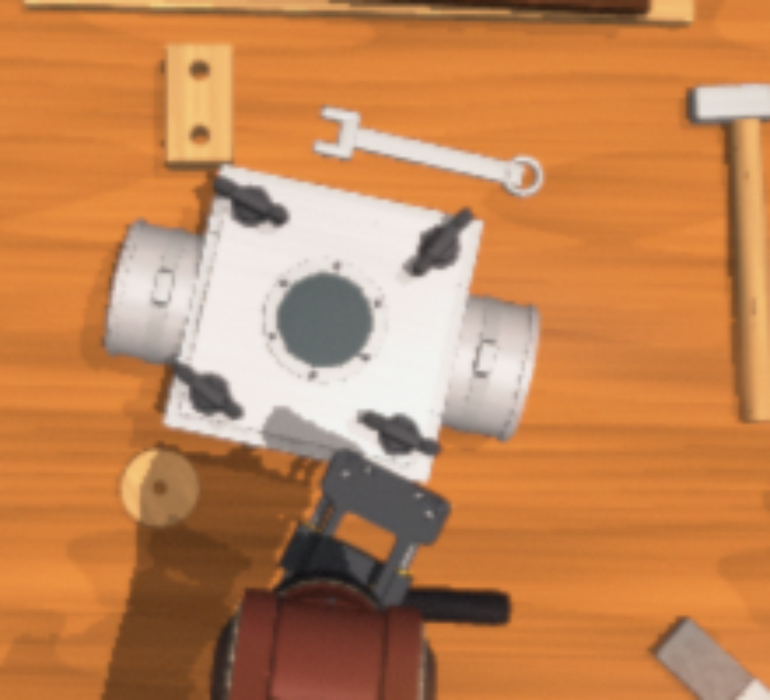

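The picture shows the four bars at rest on the cover at about (250,203), (440,243), (210,390) and (398,433). The spanner, blank, wheel, driver and hammer lie as they were, and the gripper is clear. I hand in.

```bash
python3 -c "
from station import env
print(env.finish_job())"
```

```text
the job is handed in; nothing more can be done
None
```

I tightened all four nuts clockwise in the order a, c, b, d and handed the job in at about 53 s. The nuts are let go and the gripper stands clear. I stopped each nut when it came up firm; these are the torques I read while turning:

| Nut | Turned (about) | Torque when firm | Rechecked at the end |
|---|---|---|---|
| nut_a | 215° | about 0.20–0.22 N m | yes, 0.19–0.24 |
| nut_c | 209° | about 0.22 N m | yes, about 0.19–0.21 |
| nut_b | 169° | about 0.20 N m | no |
| nut_d | 155° | about 0.21 N m | no |

- **Rechecks:** I regripped a and c after the other two were home. Each check turned its nut about another 1.5° clockwise.
- **Torque noise:** single readings scatter by about 0.03 N m. The rise on c, b and d came out shallower than the 0.6 N m per radian given. I judged firmness from several readings per nut and cannot rule out small differences in pull.
- **Cover level:** the last top view shows the cover seated, but I did not measure its height or level directly.
- **Tool tilt:** the tool drifted up to 12° off vertical between nuts. I levelled it by pushing sideways with about 12 N while holding b and d, which were still slack. Nut_c was turned with the tool about 4° off.
- **Bystanders:** in the last top view, the spanner, blank, wheel, driver and hammer lie where they were. I did not look at the glue, wax and brush again, but the arm stayed well clear of them.

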